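# Check radius-gauge leaves on their master rounds

## Task

Slide the locking bar of the gauge case fully open, then draw every leaf that is in the case straight and level out of its tight channel, gently and without forcing it, and lay it flat on the bench with its notch touching, snug and square, the upright brass round whose curve it fits. Touch the rounds only lightly, keep them all standing, and leave each leaf seated there for inspection. When no leaf is left in the case, slide the locking bar fully shut again; do not disturb the tape, the loupe or the bottle.

Things in the scene. Friction and masses are not known exactly. Their poses are not given: they have to be found in the camera images.
- case: Low wooden gauge case with clear roof, fixed to the bench, 128 x 242 x 36 mm, four channels side by side. Origin on the bench, midway along the line of channel mouths; x points into the channels (leaves are drawn toward -x). Floor 8 mm above the bench from x = -61 to 67 mm (open apron before the mouths); roofed from x = 0 to 61 mm, roof top z = 22 mm.
- channels (a point): Point in the plane of the mouths, midway along them, 12 mm above the bench. The channels are centred at case y = -87, -29, 29, 87 mm, each 49.5 mm wide and 8 mm high (z 8 to 16): 1.7 mm of play at each side of a leaf, 2 mm above it.
- keeper (a joint): Travel (m) of the brass locking bar across the apron (case x -15 to -8 mm, z 24 to 32 mm). 0 = shut: a tooth hanging from it stands before a lug on each leaf. 0.018 = fully open (end stop). It slides along the case's -y; friction 1.5 N, light damping, stays where left.
- keeper_knob (a point): Centre of the black upright knob near the bar's end beyond the case's -y side: 12 mm along case x, 18 mm along case y, 26 mm tall, z 31 to 57 mm; 29 mm from the case's end when shut.
- leaf_24: Steel gauge leaf, yellow tab; plate 114 x 46 x 6 mm, 60 g; may be absent. Origin at underside; x along the plate to the notched end (x = 56 mm; tail at -58 mm), z up. Shallow concave notch fits the 24 mm round. In the case: level, in any channel, notch inward, origin at case x = 2 mm; its end clears the locking bar after 85 mm of draw. Lug 6 mm high at x = -5.5, y = 15 mm.
- notch_24 (a point): Centre of the notch's arc on leaf_24, 63.1 mm ahead of its origin along x, 3 mm up (a point in the air): lies on the axis of round_24 when the notch is seated on it. Arc radius 12.4 mm.
- tab_24 (a point): Centre of leaf_24's upright yellow grip tab: 26 mm along leaf x, 12 mm along y, 30 mm tall, at x = -42 mm, 6 to 36 mm above the leaf's underside.
- round_24: Loose upright brass master round (plain short cylinder), 24 mm diameter, 18 mm tall. Origin at the centre of its underside, z up.
- leaf_32: Steel gauge leaf, green tab; plate 114 x 46 x 6 mm, 60 g; may be absent. Origin at underside; x along the plate to the notched end (x = 56 mm; tail at -58 mm), z up. Shallow concave notch fits the 32 mm round. In the case: level, in any channel, notch inward, origin at case x = 2 mm; its end clears the locking bar after 85 mm of draw. Lug 6 mm high at x = -5.5, y = 15 mm.
- notch_32 (a point): Centre of the notch's arc on leaf_32, 65.4 mm ahead of its origin along x, 3 mm up (a point in the air): lies on the axis of round_32 when the notch is seated on it. Arc radius 16.4 mm.
- tab_32 (a point): Centre of leaf_32's upright green grip tab: 26 mm along leaf x, 12 mm along y, 30 mm tall, at x = -42 mm, 6 to 36 mm above the leaf's underside.
- round_32: Loose upright brass master round (plain short cylinder), 32 mm diameter, 18 mm tall. Origin at the centre of its underside, z up.
- leaf_40: Steel gauge leaf, blue tab; plate 114 x 46 x 6 mm, 60 g; may be absent. Origin at underside; x along the plate to the notched end (x = 56 mm; tail at -58 mm), z up. Shallow concave notch fits the 40 mm round. In the case: level, in any channel, notch inward, origin at case x = 2 mm; its end clears the locking bar after 85 mm of draw. Lug 6 mm high at x = -5.5, y = 15 mm.
- notch_40 (a point): Centre of the notch's arc on leaf_40, 67.7 mm ahead of its origin along x, 3 mm up (a point in the air): lies on the axis of round_40 when the notch is seated on it. Arc radius 20.4 mm.
- tab_40 (a point): Centre of leaf_40's upright blue grip tab: 26 mm along leaf x, 12 mm along y, 30 mm tall, at x = -42 mm, 6 to 36 mm above the leaf's underside.
- round_40: Loose upright brass master round (plain short cylinder), 40 mm diameter, 18 mm tall. Origin at the centre of its underside, z up.
- leaf_48: Steel gauge leaf, red tab; plate 114 x 46 x 6 mm, 60 g; may be absent. Origin at underside; x along the plate to the notched end (x = 56 mm; tail at -58 mm), z up. Shallow concave notch fits the 48 mm round. In the case: level, in any channel, notch inward, origin at case x = 2 mm; its end clears the locking bar after 85 mm of draw. Lug 6 mm high at x = -5.5, y = 15 mm.
- notch_48 (a point): Centre of the notch's arc on leaf_48, 70.0 mm ahead of its origin along x, 3 mm up (a point in the air): lies on the axis of round_48 when the notch is seated on it. Arc radius 24.4 mm.
- tab_48 (a point): Centre of leaf_48's upright red grip tab: 26 mm along leaf x, 12 mm along y, 30 mm tall, at x = -42 mm, 6 to 36 mm above the leaf's underside.
- round_48: Loose upright brass master round (plain short cylinder), 48 mm diameter, 18 mm tall. Origin at the centre of its underside, z up.
- masking_tape: Bystander: loose roll of masking tape lying flat, 100 x 98 x 25 mm, origin at the centre of its underside.
- loupe: Bystander: small black loupe, 31 x 70 x 20 mm, origin at its underside.
- flux_bottle: Bystander: small brown bottle with a dark cap, 47 mm across, 116 mm tall, origin at its underside.
Mind the look-alikes: they are no part of the job. Leave any orange look-alike of the leaf_48 alone. What is shaped like the round_40 but grey is not meant.

How it is judged:
By the outcome, as a careful person would: the job done as asked, in the order asked, and still so for the second after the job is handed in, with the robot touching nothing.
Of leaf_24, leaf_32, leaf_40, leaf_48 only 3 to 4 are there at a start; the rules pass over those that are not, and their reading is None.
At some moment in a run one of leaf_24, leaf_32, leaf_40, leaf_48, round_24, round_32, round_40, round_48 may be knocked a few centimetres aside while the robot is not near it.
Once in a run the grip may slacken for a moment while it holds something.
It also fails if it takes over 210 s, if anything falls off the work surface, if the arm or the gripper's body presses on something with over 40 N, if the wrist force passes 120 N, or if a joint passes its speed limit or range.

## Robot

A 7-joint arm with a two-finger parallel gripper is mounted at the origin on a cart in front of the work surface, level with it; the furniture and walls round the work are solid. World frame = base frame: x ahead of the robot, y to its left, z up, the work surface at z = 0. Lengths are in mm, angles in rad, forces in N, time in s.
With the tool pointing down it reaches from about 400 to 850 mm from the base axis. Payload 6.9 kg.
Tool frame: the origin (TCP) lies on the centre line of the jaws, within the pads' length; the fingertips stand robot.finger_overhang ahead of it and the grasp point (between the pads) is the TCP (robot.finger_overhang is the distance from the TCP to the fingertips, in mm); z points along the fingers, y is the direction in which the jaws open and shut (so a half turn about z gives the same grasp; the last joint's range is limited). The gripper opens to 85 mm and grips with 20 to 120 N. Pads are 22 mm wide; open, the fingers measure 114 mm over their backs; the gripper's body (76 mm by 85 mm) begins 54 mm behind the grasp point. The pads swing forward as they close: fully open they stand 13 mm farther back than shut.
Start: joints at [-1.058, 0.507, -0.238, 1.5, 0.126, 1.149, -0.155], TCP at [247.313, 573.976, 250.275] pointing down, gripper open.
Joint ranges: [-3.08, 3.08], [-0.24, 2.05], [-1.43, 1.35], [0, 2.5], [-1.52, 4.66], [0.17, 1.96], [-2.89, 2.89]. Speed limits (rad/s): [2.39, 2.39, 3.14, 3.14, 3.14, 3.14, 3.14].

## Interface

Orientations are given as a 3x3 rotation matrix whose columns are the frame's x, y, z axes.
In Python, from cell import robot gives the robot as it stands.
- The arm moves only by the tool carry_out, never from a script. Its argument "motion" is a list of rows, each a list of 5 numbers: the finger opening in cm, from 0 to 8.54, then the shift along the world's x, y, z in cm, then the turn about the world's z in rad. A call has exactly 10 rows; each row shifts and turns the commanded pose from where the row before left it; what a row does not reach is not made up. A row lasts 1/12 s, in which the tool goes at most 41.7 mm and 7.16 degrees, less where a joint would pass 70% of its speed; a pose out of reach is approached as far as the arm can. A call with a gripper value outside its range is refused whole. The fingers move at their own pace and stop on an object; the grip force is fixed at half the most. Time passes only in rows, so rows that do not move let the fingers close, or fill a call up. It gives the time, the measured TCP pose, the force and the opening at its end, in the units of the state.
- robot.state(): the state, without advancing time (a new reading comes with each control period).
- robot.get_image(name): name is "scene" or "top" or "wrist"; returns a dict with "img" (420x560x3 uint8, blue, green, red), "fx", "fy", "cx", "cy" (pixels), "k1" (the pictures are not rectified: a ray, as slopes to the right and down, at radius r is drawn at 1 + k1 r^2 times it, then the intrinsics apply), "T" (4x4, takes a point from camera to world coordinates). Camera axes: x right, y up, looking along -z (the intrinsics and any distortion apply to the point x, -y, -z); pixel columns grow to the right and rows downward; lengths in mm; the calibration is good to about 2 mm. A picture is of the moment at which its call begins. There is no depth.
- robot.hand_in(): hands the job in, once; it reports no verdict.
Trained networks look in the newest picture that a camera, given by its name, has taken for a name from the list of things; names that differ only in an ending like _2 or _b are one class to them, and where a whole thing is asked for, a point or a joint stands for the part that bears it (a point fixed in the world has none). Each returns a list of dicts, best first, with "conf" (0 to 1); they miss things now and then, are a little off and sometimes report something else, mostly with a low value. They report only what shows in the picture. A call takes as long as a camera call. They do not tell look-alikes from the thing itself.
- robot.look_for(query, camera): "at" ([x, y, z] in mm, in world coordinates, good to about 4 mm: the middle of the surface that is visible of it).
- robot.regions_of(query, camera): "mask" (420x560 bool, what is visible of it).
The state is a dict: "t": time; "joints": joint angles; "dq": joint speeds; "tau": joint torques, N m; "ee_pos": TCP position; "tcp_rot": TCP orientation; "force": force on the tool from outside, world axes, zero at the start; "moment": the same for the moment, N m; "gripper_width": opening from 0.0 (shut) to 1.0 (fully open).
Only numpy, scipy, OpenCV 4.12 (cv2) and the standard library are available. Lean on these libraries where they do the work, as an engineer would, in place of code of your own. Each camera call takes 0.05 s, during which the arm holds its last target. There are 200 camera calls.

## Working session

There is one attempt and no reset: what is moved stays moved. The work goes in short steps, Python scripts to look and compute and a tool call to move; the robot and the scene stay as the last step left them, time stands still between calls to the robot, and variables do not carry over. Pictures are saved under pics/ and viewed, about 12 in all and at most 16, crops included, and the job is handed in when it is done.

Besides the shell and the picture viewer there is one more tool, called after "Emit:" as name(argument=value, ...), one argument or row to a line, values as JSON. carry_out: Moves the arm, as the interface text tells. Its arguments: {"type":"object","properties":{"motion":{"type":"array"}},"required":["motion"]}

```bash
ls; mkdir -p pics; python3 - <<'E'
from cell import robot
import cv2
s=robot.state(); print({k:s[k] for k in('t','ee_pos','tcp_rot','gripper_width','force')}, robot.finger_overhang)
for c in('scene','top'):
    im=robot.get_image(c); cv2.imwrite(f'pics/{c}0.png',im['img']); print(c,im['fx'],im['k1'],im['T'].round(3).tolist())
for q in ['case','channels','keeper_knob','tab_24','tab_32','tab_40','tab_48','round_24','round_32','round_40','round_48','masking_tape','loupe','flux_bottle']:
    for c in('top','scene'):
        print(q,c,[( [round(float(v)) for v in d['at']],round(d['conf'],2)) for d in robot.look_for(q,c)][:3])
E
```

```text
pics
{'t': 0.0, 'ee_pos': array([247.20208572, 573.5056439 , 249.41437375]), 'tcp_rot': array([[-9.18397763e-01,  3.95657829e-01, -6.56978981e-04],
       [ 3.95658368e-01,  9.18396182e-01, -1.70548982e-03],
       [-7.14234112e-05, -1.82625727e-03, -9.99998330e-01]]), 'gripper_width': 0.9961986503765347, 'force': array([0.04251112, 0.91296024, 0.71624002])} 19.0
scene 490.6620861276607 0.01835639234249887 [[-0.601, 0.57, -0.561, -307.242], [-0.799, -0.442, 0.407, 665.72], [-0.016, 0.693, 0.721, 1142.458], [0.0, 0.0, 0.0, 1.0]]
top 481.0458801825755 -0.038436070993116835 [[-0.024, 0.993, -0.119, 394.431], [-1.0, -0.023, 0.008, 40.617], [0.005, 0.119, 0.993, 1341.717], [0.0, 0.0, 0.0, 1.0]]
case top [([576, 207, 25], 0.77), ([531, 305, 14], 0.6)]
case scene [([570, 218, 22], 0.72)]
channels top [([715, 25, 2], 0.63), ([581, 202, 15], 0.61)]
channels scene [([571, 212, 19], 0.89)]
keeper_knob top [([546, 190, 34], 0.57)]
keeper_knob scene []
tab_24 top [([318, 294, 6], 0.72), ([600, 438, 10], 0.64), ([528, 185, 12], 0.59)]
tab_24 scene [([515, 313, 9], 0.79), ([519, 194, 11], 0.78), ([
[... 717 characters left out ...]
89, -171, 23], 0.65), ([472, -76, 20], 0.55)]
round_32 scene [([592, -241, 15], 0.67), ([605, -46, 15], 0.65)]
round_40 top [([588, -259, 15], 0.67), ([589, -171, 23], 0.65), ([472, -76, 20], 0.55)]
round_40 scene [([592, -241, 15], 0.67), ([605, -46, 15], 0.65)]
round_48 top [([588, -259, 15], 0.67), ([589, -171, 23], 0.65), ([472, -76, 20], 0.55)]
round_48 scene [([592, -241, 15], 0.67), ([605, -46, 15], 0.65)]
masking_tape top [([734, -126, 26], 0.7), ([716, 29, 1], 0.56)]
masking_tape scene [([716, -118, 22], 0.65)]
loupe top [([713, 24, 3], 0.61)]
loupe scene [([713, 36, 6], 0.58), ([517, 253, 14], 0.35)]
flux_bottle top [([742, 102, 84], 0.6)]
flux_bottle scene [([734, 109, 22], 0.46)]
```

View pics/top0.png

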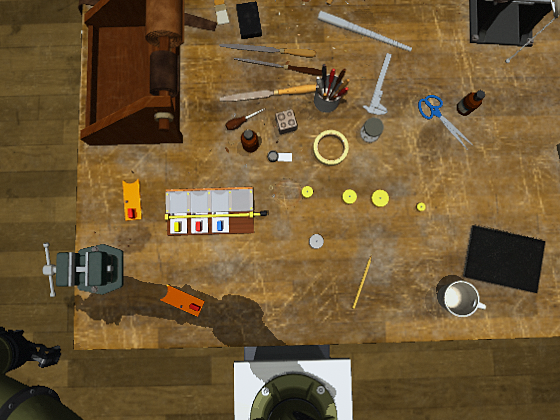

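View pics/scene0.png

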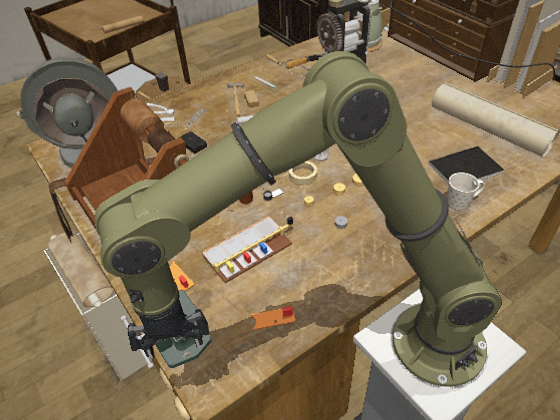

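The scene picture shows the case with yellow, red and blue tabs. In the top picture they sit at (177,227), (199,226) and (220,226), and the -y channel is empty. The knob is at (264,213). The brass rounds are at (307,191), (350,197), (380,198) and (421,207), and the grey one is at (316,241). The orange look-alikes are at (132,200) and (183,300).

```bash
cat > h.py <<'E'
from cell import robot
import cv2, numpy as np
def ray(im,uv):
    K=np.array([[im['fx'],0,im['cx']],[0,im['fy'],im['cy']],[0,0,1]])
    p=cv2.undistortPoints(np.array(uv,float).reshape(-1,1,2),K,np.array([im['k1'],0,0,0,0.]))[:,0]
    return np.c_[p[:,0],-p[:,1],-np.ones(len(p))]@im['T'][:3,:3].T
def w(im,uv,z):
    d=ray(im,uv); o=im['T'][:3,3]; return o+d*((z-o[2])/d[:,2])[:,None]
def proj(im,P):
    T=np.linalg.inv(im['T']); p=np.atleast_2d(P)@T[:3,:3].T+T[:3,3]; p=np.c_[p[:,0],-p[:,1],-p[:,2]]
    K=np.array([[im['fx'],0,im['cx']],[0,im['fy'],im['cy']],[0,0,1]])
    return cv2.projectPoints(p,np.zeros(3),np.zeros(3),K,np.array([im['k1'],0,0,0,0.]))[0][:,0]
COL={'yel':((22,150,110),(33,255,255)),'red':((0,170,90),(5,255,255)),'blue':((105,130,60),(128,255,255)),'orange':((6,200,150),(16,255,255))}
def blobs(im,c,amin=12):
    hsv=cv2.cvtColor(im['img'],cv2.COLOR_BGR2HSV); m=cv2.inRange(hsv,*COL[c])
    n,l,st,ce=cv2.connectedComponentsWithStats(m)
    return [(ce[i],st[i],l==i) for i in range(1,n) if st[i][4]>=amin]
E
python3 - <<'E'
from h import *
im=robot.get_image('top')
for c in COL:
    for ce,st,m in blobs(im,c):
        ys,xs=np.nonzero(m); (a,b),s,an=cv2.minAreaRect(np.c_[xs,ys].astype(np.float32))
        print(c,ce.round(1),st[2:],'z18',w(im,[ce],18)[0].round(1),'z44',w(im,[ce],44)[0].round(1),'ang',round(an,1),np.round(s,1))
cv2.imwrite('pics/case1.png',cv2.resize(im['img'][170:320,110:310],None,fx=4,fy=4,interpolation=cv2.INTER_CUBIC))
E
```

```text
yel [306.9 191.4] [ 12  12 106] z18 [610.7 -53.4  18. ] z44 [606.4 -51.5  44. ] ang 45.0 [10.6 11.3]
yel [349.1 196.1] [ 15  15 168] z18 [ 594.8 -170.7   18. ] z44 [ 590.8 -166.5   44. ] ang 90.0 [14. 14.]
yel [379.7 197.8] [ 18  18 236] z18 [ 588.  -256.1   18. ] z44 [ 584.2 -250.2   44. ] ang 26.6 [17. 17.]
yel [420.9 206.3] [ 9  9 60] z18 [ 561.5 -370.2   18. ] z44 [ 558.2 -362.1   44. ] ang 90.0 [8. 8.]
yel [217.3 215.3] [ 91   8 236] z18 [549.6 196.8  18. ] z44 [546.6 193.7  44. ] ang 86.6 [ 6.  90.1]
yel [165.9 216.7] [ 3  6 15] z18 [549.  339.6  18. ] z44 [545.9 333.8  44. ] ang 90.0 [5. 2.]
yel [176.  226.4] [ 5 10 45] z18 [521.3 311.3  18. ] z44 [518.8 306.   44. ] ang 90.0 [9. 4.]
yel [361.2 283.8] [ 19  48 118] z18 [ 351.9 -193.6   18. ] z44 [ 352.7 -189.    44. ] ang 19.0 [ 2.9 50. ]
red [332.4  72.1] [ 5  7 25] z18 [ 957.6 -138.2   18. ] z44 [ 946.6 -134.7   44. ] ang 18.4 [3.5 6.6]
red [130.  212.8] [ 5  8 33] z18 [562.3 439.6  18. ] z44 [559.  431.8  44. ] ang 90.0 [7. 4.]
red [197.5 226. ] [ 4  9 36] z18 [521.1 251.9  18. ] z44 [518.6 247.8  44. ] ang 90.0 [8. 3.]
red [193.7 307. ] [10  7 34] z18 [300.8 263.6  18. ] z44 [302.6 259.2  44. ] ang 26.6 [8.9 4. ]
blue [430.6 106.9] [ 25  24 242] z18 [ 848.  -416.5   18. ] z44 [ 839.1 -407.5   44. ] ang 90.0 [23. 24.]
blue [218.6 225.7] [ 5 10 36] z18 [520.7 193.6  18. ] z44 [518.2 190.6  44. ] ang 90.0 [9. 4.]
orange [133.1 211.2] [10 10 25] z18 [566.5 431.   18. ] z44 [563.1 423.3  44. ] ang 90.0 [9. 9.]
orange [181.8 300. ] [ 44  31 573] z18 [320.3 295.9  18. ] z44 [321.8 290.9  44. ] ang 24.0 [41.  16.9]
```

View pics/case1.png

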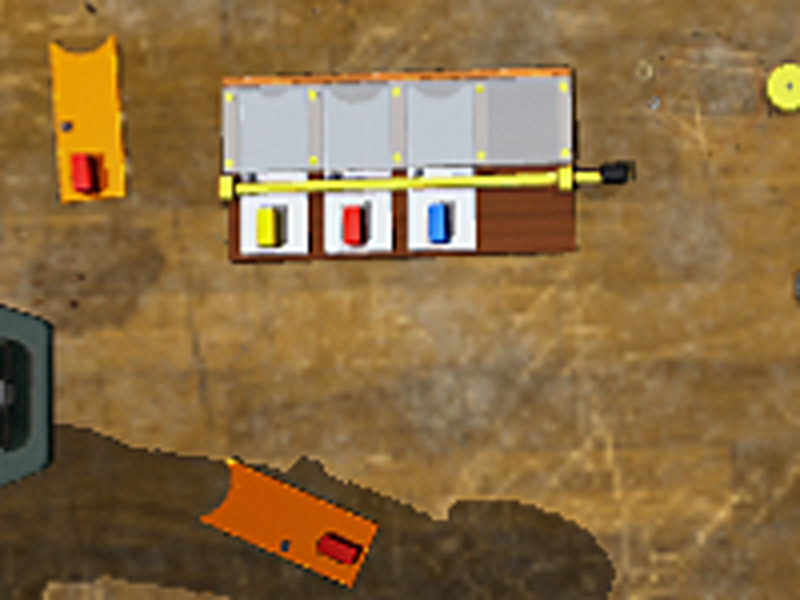

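The crop shows the case nearly square to the world. The bar is shut, with the knob at crop (615,173), and the channel nearest the knob is empty. I'll move over the case for a close wrist look.

Emit:
carry_out(
  motion=[
    [8.5,2.2,-3.3,0,0.1],
    [8.5,2.2,-3.3,0,0.1],
    [8.5,2.2,-3.3,0,0.1],
    [8.5,2.2,-3.3,0,0.1],
    [8.5,2.2,-3.3,0,0],
    [8.5,2.2,-3.3,0,0],
    [8.5,2.2,-3.3,0,0],
    [8.5,2.2,-3.3,0,0],
    [8.5,2.2,-3.3,0,0],
    [8.5,2.2,-3.3,0,0],
  ],
)

```text
t: 2.38
ee_pos: [468.1, 242.2, 250.6]
tcp_rot: [[-1.0, 0.007, 0.001], [0.007, 1.0, 0.0], [-0.001, 0.0, -1.0]]
force: [1.7, 0.1, 0.2]
gripper_width: 0.998
```

```bash
python3 - <<'E'
from h import *
s=robot.state(); print(s['ee_pos'].round(1),s['tcp_rot'].round(4).tolist(),s['t'])
im=robot.get_image('wrist'); cv2.imwrite('pics/w1.png',im['img'])
print(im['T'].round(3).tolist(),im['fx'])
print('FOV z14',w(im,[[0,0],[559,0],[559,419],[0,419]],14).round())
E
```

```text
[468.1 242.2 250.6] [[-1.0, 0.0068, 0.0006], [0.0068, 1.0, 0.0002], [-0.0006, 0.0002, -1.0]] 2.3833
[[0.006, -0.954, -0.3, 392.137], [1.0, 0.006, 0.002, 243.485], [0.0, -0.3, 0.954, 373.931], [0.0, 0.0, 0.0, 1.0]] 320.6871223361951
FOV z14 [[ 287.  -33.   14.]
 [ 290.  524.   14.]
 [ 847.  670.   14.]
 [ 841. -185.   14.]]
```

View pics/w1.png

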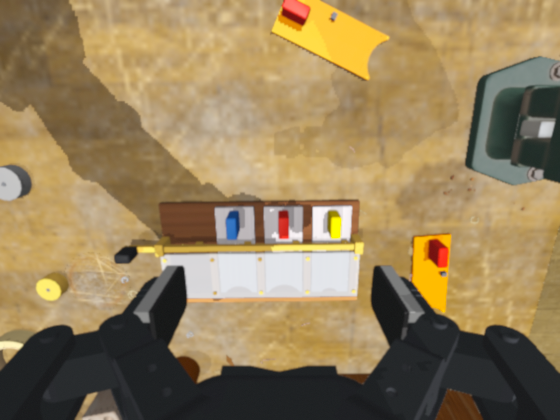

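The wrist picture shows tabs at (233,226), (284,224) and (335,224). The bar runs along row 247, the knob is at (126,255), and the front corners of the apron are at (161,203) and (358,200).

```bash
python3 - <<'E'
from h import *
im=robot.get_image('wrist')
P=lambda uv,z:w(im,uv,z).round(1).tolist()
print('front corners z8',P([[161,203],[358,200]],8)); print('back z22-36',P([[163,301],[357,298]],22))
hsv=cv2.cvtColor(im['img'],cv2.COLOR_BGR2HSV)
for c in('yel','red','blue'):
    for ce,st,m in blobs(im,c,60):
        if 190<ce[1]<270:
            g=hsv[...,2][m]; t=m&(hsv[...,2]>np.percentile(g,99)*.85); ys,xs=np.nonzero(t)
            print(c,ce.round(1),st.tolist(),'brightpart',xs.min(),xs.max(),ys.min(),ys.max(),P([[xs.mean(),ys.mean()]],44))
# bar line fit: yellow pixels rows 235..260
m=cv2.inRange(hsv,(18,100,90),(33,255,255)); m[:240]=0;m[256:]=0;m[:,:180]=0;m[:,340:]=0
ys,xs=np.nonzero(m); 
cols=[(x,ys[xs==x].mean()) for x in range(180,340,4) if (xs==x).any()]
f=np.polyfit(*zip(*cols),1); a,b=w(im,[[180,np.polyval(f,180)],[340,np.polyval(f,340)]],32); print('bar',a.round(1),b.round(1),'yaw',-(b-a)[0]/(b-a)[1])
k=cv2.inRange(hsv,(0,0,0),(180,255,60)); k[:240]=0;k[275:]=0;k[:,:105]=0;k[:,150:]=0
ys,xs=np.nonzero(k);print('knob px',xs.min(),xs.max(),ys.min(),ys.max(),P([[xs.mean(),ys.mean()]],50))
cv2.imwrite('pics/w1c.png',cv2.resize(im['img'][185:310,100:370],None,fx=2.9,fy=2.9,interpolation=cv2.INTER_CUBIC))
E
```

```text
front corners z8 [[505.1, 91.9, 8.0], [504.9, 326.6, 8.0]]
back z22-36 [[631.2, 83.0, 22.0], [629.9, 329.6, 22.0]]
yel [343.9 218.8] [338, 206, 13, 27, 308] brightpart 341 350 212 232 [[518.9, 305.4, 44.0]]
yel [457.  233.8] [453, 229, 8, 12, 69] brightpart 453 460 229 240 [[535.0, 430.0, 44.0]]
yel [254.5 242.8] [173, 236, 200, 12, 634] brightpart 174 372 237 247 [[543.0, 201.2, 44.0]]
yel [161.6 245.8] [147, 241, 25, 11, 137] brightpart 147 169 243 248 [[544.1, 94.8, 44.0]]
red [292.8 219.6] [288, 207, 10, 26, 231] brightpart 290 296 214 232 [[518.4, 247.8, 44.0]]
red [448.5 247.3] [439, 235, 20, 26, 388] brightpart 449 458 242 260 [[556.0, 429.2, 44.0]]
blue [241.4 220.6] [236, 207, 12, 28, 292] brightpart 236 245 214 234 [[519.7, 190.2, 44.0]]
bar [548.5 117.1  32. ] [548.2 302.8  32. ] yaw 0.0016977797437283675
knob px 125 145 243 257 [[545.5, 74.6, 50.0]]
```

View pics/w1c.png

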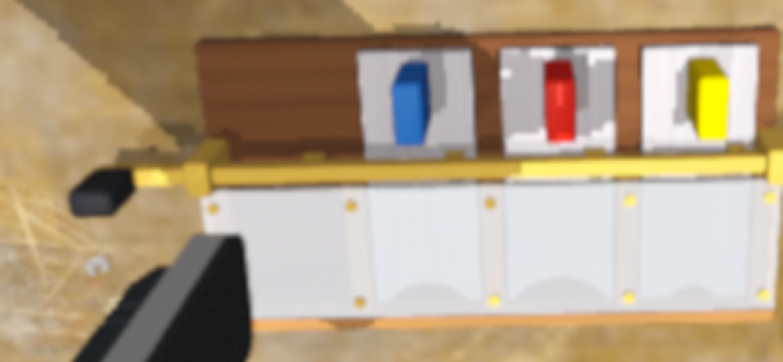

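```bash
python3 - <<'E'
from h import *
im=robot.get_image('wrist'); s=robot.state(); print(s['ee_pos'].round(1),s['joints'].round(2),s['tcp_rot'][:,1].round(4))
print(w(im,[[132,254]],57).round(1)); 
for q in ('keeper_knob',): print([(d['at'],d['conf']) for d in robot.look_for(q,'wrist')])
y0=218.8
print('pred knob corners',proj(im,[[547+a,69+b,57] for a in(-6,6) for b in (-9,9)]).round(0).tolist())
E
```

```text
[469.4 240.3 250.2] [-0.33  0.36 -0.27  1.76  0.11  1.04  0.92] [ 0.0141  0.9999 -0.0014]
[[545.7  75.5  57. ]]
[([542.6, 189.3, 31.6], 0.92)]
pred knob corners [[117.0, 250.0], [134.0, 250.0], [119.0, 260.0], [135.0, 260.0]]
```

Emit:
carry_out(
  motion=[
    [6,0.78,-1.68,0,-0.12],
    [6,0.78,-1.68,0,-0.12],
    [6,0.78,-1.68,0,-0.12],
    [6,0.78,-1.68,0,-0.12],
    [6,0.78,-1.68,0,-0.12],
    [6,0.78,-1.68,0,-0.12],
    [6,0.78,-1.68,0,-0.12],
    [6,0.78,-1.68,0,-0.12],
    [6,0.78,-1.68,0,-0.12],
    [6,0.78,-1.68,0,-0.12],
  ],
)

```text
t: 3.42
ee_pos: [545.3, 77.4, 250.4]
tcp_rot: [[-0.353, 0.935, 0.0], [0.935, 0.353, 0.001], [0.001, 0.0, -1.0]]
force: [0.3, 0.0, -0.3]
gripper_width: 0.703
```

Emit:
carry_out(
  motion=[
    [4,0,0,0,-0.12],
    [4,0,0,0,-0.12],
    [4,0,0,0,-0.12],
    [4,0,0,-3,0],
    [4,0,0,-3,0],
    [4,0,0,-3,0],
    [4,0,0,-3,0],
    [4,0,0,-1,0],
    [4,0,0,0,0],
    [4,0,0,0,0],
  ],
)

```text
t: 4.25
ee_pos: [545.5, 77.1, 120.8]
tcp_rot: [[-0.005, 1.0, -0.0], [1.0, 0.005, 0.0], [0.0, -0.0, -1.0]]
force: [0.3, 0.1, 0.8]
gripper_width: 0.469
```

```bash
python3 - <<'E'
from h import *
im=robot.get_image('wrist'); s=robot.state(); print(s['ee_pos'].round(1),s['joints'].round(2),s['tcp_rot'].round(4).tolist(),im['T'][:3,3].round(1))
print('pred knob corners',proj(im,[[547+a,72+b,57] for a in(-6,6) for b in (-9,9)]).round(0).tolist())
cv2.imwrite('pics/w2.png',im['img'])
E
```

```text
[546.2  76.8 121.6] [-0.26  0.53  0.12  1.87 -0.09  0.74 -0.09] [[-0.0049, 1.0, 0.0017], [1.0, 0.0049, 0.0006], [0.0006, 0.0017, -1.0]] [545.9 154.6 244.2]
pred knob corners [[270.0, 256.0], [270.0, 230.0], [289.0, 256.0], [289.0, 230.0]]
```

View pics/w2.png

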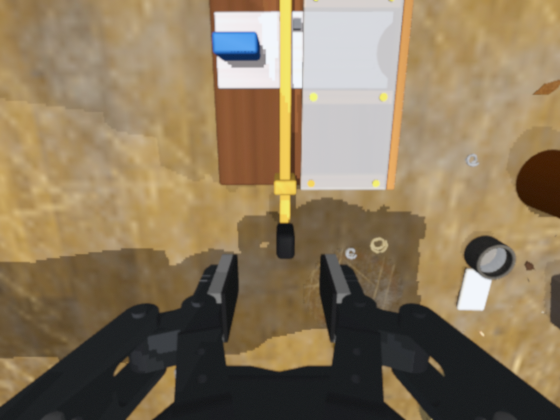

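```bash
python3 - <<'E'
from h import *
im=robot.get_image('wrist'); s=robot.state(); print(s['ee_pos'].round(1),im['cx'],im['cy'])
g=cv2.cvtColor(im['img'],cv2.COLOR_BGR2HSV); k=(g[...,2]<60); k[:220]=0;k[262:]=0;k[:,:268]=0;k[:,302:]=0
ys,xs=np.nonzero(k); print(xs.min(),xs.max(),ys.min(),ys.max(),w(im,[[(xs.min()+xs.max())/2,ys.max()-12]],57).round(1), w(im,[[285,ys.max()+.5]],57).round(1))
print('bar',w(im,[[285.5,70],[284.5,150]],32).round(1),'blue',w(im,[[214,44],[259,44]],44).round(1),'end',w(im,[[219,185],[272,185]],8).round(1),w(im,[[303,189],[395,189]],22).round(1))
cv2.imwrite('pics/w3.png',im['img'][200:280,220:340])
E
```

```text
[546.4  76.6 122. ] 278.5277975900358 207.83829063062578
275 292 223 257 [[550.3  70.4  57. ]] [[551.4  61.6  57. ]]
bar [[550.9 176.3  32. ]
 [550.8 127.4  32. ]] blue [[509.8 188.6  44. ]
 [535.4 188.7  44. ]] end [[501.9  97.8   8. ]
 [542.1  98.    8. ]] [[564.5  98.5  22. ]
 [630.6  98.8  22. ]]
```

Emit:
carry_out(
  motion=[
    [4,0.3,-0.66,0,0.005],
    [4,0,0,-2,0],
    [4,0,0,-2,0],
    [4,0,0,-2,0],
    [4,0,0,-1,0],
    [4,0,0,0,0],
    [1,0,0,0,0],
    [1,0,0,0,0],
    [1,0,0,0,0],
    [1,0,0,0,0],
  ],
)

```text
t: 5.18
ee_pos: [549.8, 69.3, 51.7]
tcp_rot: [[-0.009, 1.0, 0.003], [1.0, 0.009, 0.0], [0.0, 0.003, -1.0]]
force: [2.0, -0.9, 4.0]
gripper_width: 0.13
```

Emit:
carry_out(
  motion=[
    [0.8,0,0,0,0],
    [0.8,0,0,0,0],
    [0.8,0,0,0,0],
    [0.8,0,0,0,0],
    [0.8,0,0,0,0],
    [0.8,0,0,0,0],
    [0.8,0,0,0,0],
    [0.8,0,0,0,0],
    [0.8,0,0,0,0],
    [0.8,0,0,0,0],
  ],
)

```text
t: 6.02
ee_pos: [549.8, 69.3, 51.7]
tcp_rot: [[-0.009, 1.0, 0.003], [1.0, 0.009, 0.0], [0.0, 0.003, -1.0]]
force: [2.0, -0.6, 7.3]
gripper_width: 0.124
```

Emit:
carry_out(
  motion=[
    [0.8,0,-0.3,0,0],
    [0.8,0,-0.3,0,0],
    [0.8,0,-0.3,0,0],
    [0.8,0,-0.3,0,0],
    [0.8,0,-0.3,0,0],
    [0.8,0,-0.3,0,0],
    [0.8,0,-0.1,0,0],
    [0.8,0,-0.1,0,0],
    [0.8,0,0,0,0],
    [0.8,0,0,0,0],
  ],
)

```text
t: 6.85
ee_pos: [549.9, 51.3, 51.7]
tcp_rot: [[-0.01, 1.0, 0.004], [1.0, 0.01, 0.002], [0.002, 0.004, -1.0]]
force: [1.9, 5.0, 6.6]
gripper_width: 0.128
```

Emit:
carry_out(
  motion=[
    [4,0,0.1,0,0],
    [4,0,0,0,0],
    [4,0,0,0,0],
    [4,0,0,3,0],
    [4,0,0,3,0],
    [4,0,0,3,0],
    [4,-0.3,1.5,0,0.12],
    [4,-0.3,1.5,0,0.12],
    [4,-0.3,1.5,0,0.12],
    [4,-0.3,1.5,0,0.12],
  ],
)

```text
t: 7.68
ee_pos: [535.8, 110.5, 140.4]
tcp_rot: [[-0.474, 0.88, -0.0], [0.88, 0.474, -0.0], [-0.0, -0.001, -1.0]]
force: [0.1, 0.3, 0.1]
gripper_width: 0.469
```

Emit:
carry_out(
  motion=[
    [4,-0.3,1.5,0,0.12],
    [4,-0.3,1.5,0,0.12],
    [4,-0.3,1.5,0,0.12],
    [4,-0.3,1.5,0,0.12],
    [4,-0.3,1.7,0,0.12],
    [4,0,0,0,0.12],
    [4,0,0,0,0.12],
    [4,0,0,0,0.12],
    [4,0,0,0,0.12],
    [4,0,0,-3,0],
  ],
)

```text
t: 8.52
ee_pos: [524.1, 188.1, 114.0]
tcp_rot: [[-1.0, -0.005, 0.007], [-0.005, 1.0, 0.002], [-0.007, 0.002, -1.0]]
force: [2.4, 1.1, -1.0]
gripper_width: 0.468
```

```bash
python3 - <<'E'
from h import *
im=robot.get_image('wrist'); s=robot.state(); print(s['ee_pos'].round(1),s['joints'].round(2),s['tcp_rot'].round(4).tolist(),im['T'][:3,3].round(1),s['force'].round(1))
for c in('blue','red'):
  for ce,st,m in blobs(im,c,60): print(c,ce.round(1),st.tolist(),w(im,[[st[0],st[1]],[st[0]+st[2],st[1]+st[3]]],44).round(1).tolist())
cv2.imwrite('pics/w4.png',im['img'])
E
```

```text
[520.3 186.2 106.4] [-0.18  0.57 -0.31  1.87  0.24  0.74  0.94] [[-1.0, 0.0009, -0.0027], [0.0009, 1.0, -0.001], [0.0027, -0.001, -1.0]] [447.2 188.2 236.8] [-2.5 -1.  -4.1]
blue [279.9 218.2] [271, 195, 18, 47, 774] [[501.0, 184.3, 44.0], [532.9, 196.0, 44.0]]
red [358.3 212.6] [346, 191, 25, 45, 965] [[498.2, 230.9, 44.0], [528.4, 249.4, 44.0]]
```

View pics/w4.png

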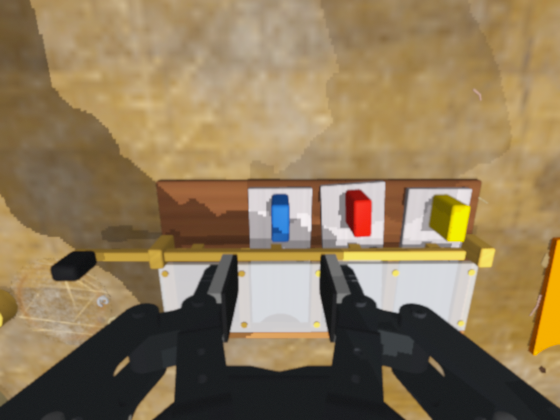

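The wrist picture shows the bar drawn out, with the knob now at (73,266). The blue tab at (280,217) is nearly centred between the fingers.

Emit:
carry_out(
  motion=[
    [4,-0.1,0.2,0,0],
    [4,0,0,0,0],
    [4,0,0,0,0],
    [4,0,0,0,0],
    [4,0,0,0,0],
    [4,0,0,0,0],
    [4,0,0,0,0],
    [4,0,0,0,0],
    [4,0,0,0,0],
    [4,0,0,0,0],
  ],
)

```text
t: 9.4
ee_pos: [520.3, 189.4, 110.3]
tcp_rot: [[-1.0, 0.002, 0.0], [0.002, 1.0, -0.0], [-0.0, -0.0, -1.0]]
force: [0.0, 0.2, -0.5]
gripper_width: 0.463
```

```bash
cat >> h.py <<'E'
def tabs(im,cs=('blue','red','yel'),amin=60,zt=44):
    hsv=cv2.cvtColor(im['img'],cv2.COLOR_BGR2HSV)
    for c in cs:
        for ce,st,m in blobs(im,c,amin): print(c,ce.round(1),st.tolist(),w(im,[[st[0],st[1]],[st[0]+st[2],st[1]+st[3]]],zt).round(1)[:,:2].tolist())
def st():
    s=robot.state(); print('t',round(s['t'],2),'tcp',s['ee_pos'].round(1),'yaw',round(float(np.arctan2(-s['tcp_rot'][0,1],s['tcp_rot'][1,1])),4),'F',s['force'].round(1),'M',s['moment'].round(2),'w',round(float(s['gripper_width'])*85,1)); return s
E
python3 - <<'E'
from h import *
im=robot.get_image('wrist'); s=st(); print(im['T'][:3,3].round(1)); tabs(im)
b=[b for b in blobs(im,'blue',60)][0][2]; g=cv2.cvtColor(im['img'],cv2.COLOR_BGR2HSV)[...,2]
for r in range(195,246,6):
    xs=np.nonzero(b[r])[0]; print(r,xs.min() if len(xs) else '',xs.max() if len(xs) else '',g[r][b[r]].mean().round() if len(xs) else '')
E
```

```text
t 9.45 tcp [520.3 189.4 110.3] yaw -0.0019 F [-0.1  0.3  0. ] M [ 0.02 -0.01  0.04] w 40.0
[444.4 190.3 233.7]
blue [278.  226.4] [270, 203, 18, 47, 781] [[500.9, 185.0], [532.6, 196.3]]
red [357.6 220.3] [345, 198, 25, 46, 978] [[497.7, 231.1], [528.5, 249.1]]
yel [451.5 226.7] [430, 202, 41, 48, 1284] [[500.3, 284.0], [533.0, 315.6]]
yel [484.9 261.6] [480, 255, 16, 19, 84] [[536.6, 322.2], [550.6, 335.8]]
yel [135.8 266.4] [101, 259, 59, 18, 480] [[539.1, 73.5], [552.3, 111.0]]
yel [404.6 259.7] [340, 258, 128, 9, 333] [[538.4, 230.3], [545.3, 315.8]]
yel [186.5 264.6] [163, 261, 55, 8, 321] [[540.5, 114.4], [546.3, 150.2]]
yel [279.8 264.1] [239, 261, 81, 7, 518] [[540.5, 164.3], [545.6, 217.5]]
195   
201   
207 271 285 123.0
213 270 286 175.0
219 270 286 222.0
225 270 286 222.0
231 270 286 192.0
237 270 286 154.0
243 270 286 173.0
```

Emit:
carry_out(
  motion=[
    [4,0,0.06,-2,0],
    [4,0,0,-2,0],
    [4,0,0,-2,0],
    [4,0,0,-1.3,0],
    [4,0,0,0,0],
    [4,0,0,0,0],
    [2.2,0,0,0,0],
    [2.2,0,0,0,0],
    [2.2,0,0,0,0],
    [2.2,0,0,0,0],
  ],
)

```text
t: 10.28
ee_pos: [520.8, 190.1, 38.1]
tcp_rot: [[-1.0, 0.002, 0.001], [0.002, 1.0, 0.0], [-0.001, 0.0, -1.0]]
force: [-1.1, -0.1, 0.5]
gripper_width: 0.257
```

Emit:
carry_out(
  motion=[
    [1.0,0,0,0,0],
    [1.0,0,0,0,0],
    [1.0,0,0,0,0],
    [1.0,0,0,0,0],
    [1.0,0,0,0,0],
    [0.8,0,0,0,0],
    [0.8,0,0,0,0],
    [0.8,0,0,0,0],
    [0.8,0,0,0,0],
    [0.8,0,0,0,0],
  ],
)

```text
t: 11.12
ee_pos: [520.6, 190.1, 38.0]
tcp_rot: [[-1.0, 0.002, 0.001], [0.002, 1.0, 0.0], [-0.001, 0.0, -1.0]]
force: [-0.5, -1.2, 6.1]
gripper_width: 0.126
```

```bash
python3 -c "
from h import *
st()"
```

```text
t 11.12 tcp [520.6 190.1  38. ] yaw -0.0019 F [-0.5 -1.2  6.1] M [-0.14  0.21  0.01] w 10.7
```

Emit:
carry_out(
  motion=[
    [0.8,0,0.02,0.05,0],
    [0.8,0,0.02,0.05,0],
    [0.8,0,0,0.05,0],
    [0.8,0,0,0,0],
    [0.8,0,0,0,0],
    [0.8,0,0,0,0],
    [0.8,0,0,0,0],
    [0.8,0,0,0,0],
    [0.8,0,0,0,0],
    [0.8,0,0,0,0],
  ],
)

```text
t: 11.95
ee_pos: [520.3, 190.4, 38.7]
tcp_rot: [[-1.0, 0.002, -0.0], [0.002, 1.0, -0.0], [0.0, -0.0, -1.0]]
force: [0.2, -0.7, -0.7]
gripper_width: 0.13
```

Emit:
carry_out(
  motion=[
    [0.8,-0.2,0,0,0],
    [0.8,-0.4,0,0,0],
    [0.8,-0.5,0,0,0],
    [0.8,-0.5,0,0,0],
    [0.8,-0.5,0,0,0],
    [0.8,-0.5,0,0,0],
    [0.8,-0.5,0,0,0],
    [0.8,-0.5,0,0,0],
    [0.8,-0.4,0,0,0],
    [0.8,-0.2,0,0,0],
  ],
)

```text
t: 12.78
ee_pos: [477.5, 190.4, 38.8]
tcp_rot: [[-1.0, 0.001, -0.0], [0.001, 1.0, -0.0], [0.0, -0.0, -1.0]]
force: [0.1, 0.4, -0.3]
gripper_width: 0.124
```

Emit:
carry_out(
  motion=[
    [0.8,-0.4,0,0,0],
    [0.8,-0.7,0,0,0],
    [0.8,-0.7,0,0,0],
    [0.8,-0.7,0,0,0],
    [0.8,-0.7,0,0,0],
    [0.8,-0.7,0,0,0],
    [0.8,-0.7,0,0,0],
    [0.8,-0.4,0,0,0],
    [0.8,0,0,0,0],
    [0.8,0,0,0,0],
  ],
)

```text
t: 13.62
ee_pos: [428.3, 190.5, 38.9]
tcp_rot: [[-1.0, 0.001, 0.0], [0.001, 1.0, 0.0], [-0.0, 0.0, -1.0]]
force: [-0.6, 0.3, -0.6]
gripper_width: 0.129
```

```bash
python3 - <<'E'
from h import *
st()
im=robot.get_image('top')
for ce,s,m in blobs(im,'yel',40):
    print(ce.round(1),s[2:].tolist(),w(im,[ce],18)[0].round(1))
cv2.imwrite('pics/t2.png',cv2.resize(im['img'][160:310,130:450],None,fx=2.5,fy=2.5,interpolation=cv2.INTER_CUBIC))
E
```

```text
t 13.62 tcp [428.3 190.5  38.9] yaw -0.0014 F [-0.6  0.3 -0.6] M [-0.    0.    0.01] w 11.0
[306.9 191.4] [12, 12, 107] [610.6 -53.2  18. ]
[349.  196.1] [15, 15, 169] [ 594.9 -170.5   18. ]
[379.7 197.8] [18, 18, 235] [ 588.1 -255.9   18. ]
[420.9 206.2] [9, 9, 62] [ 561.7 -370.3   18. ]
[250.3 214.3] [32, 7, 92] [550.3 105.4  18. ]
[203.2 215.6] [61, 4, 147] [549.6 236.1  18. ]
[176.1 226.3] [5, 10, 46] [521.6 311.2  18. ]
[361.1 283.8] [19, 48, 117] [ 351.9 -193.5   18. ]
[170.1 299.1] [18, 19, 143] [323.4 327.7  18. ]
```

View pics/t2.png

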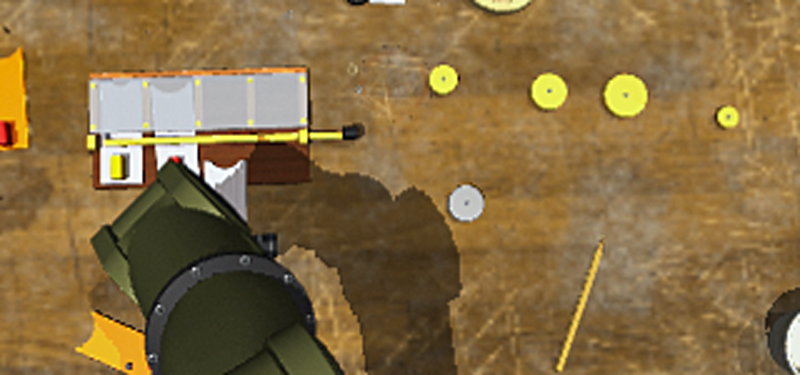

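The leaf has come out cleanly: its notch is clear of the bar at crop (225,170), and the rounds have not moved. I'll carry it low to round_40.

Emit:
carry_out(
  motion=[
    [0.8,0,0,1,0],
    [0.8,0,0,1.3,0],
    [0.8,0,-1,0,0],
    [0.8,0,-2,0,0],
    [0.8,0,-3,0,0],
    [0.8,0,-3,0,0],
    [0.8,0,-3,0,0],
    [0.8,0,-3,0,0],
    [0.8,0,-3,0,0],
    [0.8,0.3,-3,0,0],
  ],
)

```text
t: 14.5
ee_pos: [430.4, -22.0, 61.3]
tcp_rot: [[-1.0, 0.002, -0.001], [0.002, 1.0, -0.0], [0.001, -0.0, -1.0]]
force: [0.5, 0.1, -0.8]
gripper_width: 0.133
```

Emit:
carry_out(
  motion=[
    [0.8,0.6,-3,0,0],
    [0.8,0.6,-3,0,0],
    [0.8,0.7,-3,0,0],
    [0.8,0.7,-3,0,0],
    [0.8,0.7,-2,0,0],
    [0.8,0.6,-1.1,0,0],
    [0.8,0,0,0,0],
    [0.8,0,0,-1,0],
    [0.8,0,0,-1,0],
    [0.8,0,0,0,0],
  ],
)

```text
t: 15.33
ee_pos: [468.9, -168.7, 39.6]
tcp_rot: [[-1.0, -0.001, -0.003], [-0.001, 1.0, 0.002], [0.003, 0.002, -1.0]]
force: [-1.4, 0.6, -1.1]
gripper_width: 0.128
```

```bash
python3 - <<'E'
from h import *
s=st()
im=robot.get_image('top')
for ce,q,m in blobs(im,'yel',40):
    print(ce.round(1),q[2:].tolist(),w(im,[ce],18)[0].round(1))
p=s['ee_pos']
print('pred notch end L,C,R px',proj(im,[[p[0]+98,p[1]+d,p[2]-25] for d in(23,0,-23)]).round(1).tolist())
cv2.imwrite('pics/t3.png',cv2.resize(im['img'][180:260,310:410],None,fx=7,fy=7,interpolation=cv2.INTER_CUBIC))
E
```

```text
t 15.33 tcp [ 468.9 -168.7   39.6] yaw 0.0006 F [-1.4  0.6 -1.1] M [-0.03 -0.    0.01] w 10.9
[306.8 191.5] [12, 12, 108] [610.5 -53.1  18. ]
[349.1 196.1] [15, 15, 167] [ 594.8 -170.7   18. ]
[380.  196.8] [18, 18, 204] [ 590.7 -257.    18. ]
[134.4 210.7] [17, 22, 84] [568.  427.5  18. ]
[420.9 206.2] [9, 9, 61] [ 561.7 -370.4   18. ]
[221.2 215.1] [95, 7, 239] [549.8 186.1  18. ]
[176.  226.4] [5, 10, 45] [521.3 311.3  18. ]
[180.8 299.8] [44, 32, 530] [320.8 298.6  18. ]
pred notch end L,C,R px [[340.4, 206.4], [348.7, 206.2], [356.9, 206.0]]
```

View pics/t3.png

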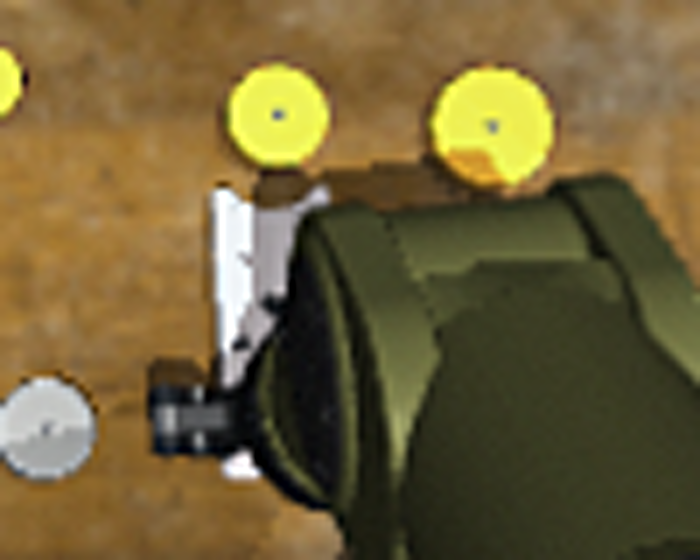

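The leaf sits just short of the round, its end tips at crop (218,186) and (325,187) and the round at (278,115). It is lined up laterally to about 1 mm. Next I'll lower it and settle.

Emit:
carry_out(
  motion=[
    [0.8,0,0,-0.4,0],
    [0.8,0,0,-0.4,0],
    [0.8,0,0,0,0],
    [0.8,0,0,0,0],
    [0.8,0,0,0,0],
    [0.8,0,0,0,0],
    [0.8,0,0,0,0],
    [0.8,0,0,0,0],
    [0.8,0,0,0,0],
    [0.8,0,0,0,0],
  ],
)

```text
t: 16.22
ee_pos: [470.3, -170.7, 33.8]
tcp_rot: [[-1.0, 0.002, 0.0], [0.002, 1.0, -0.0], [-0.0, -0.0, -1.0]]
force: [0.1, -0.1, -0.5]
gripper_width: 0.126
```

Emit:
carry_out(
  motion=[
    [0.8,0,0,-0.1,0],
    [0.8,0,0,-0.1,0],
    [0.8,0,0,-0.1,0],
    [0.8,0,0,0,0],
    [0.8,0,0,0,0],
    [0.8,0,0,0,0],
    [0.8,0,0,0,0],
    [0.8,0,0,0,0],
    [0.8,0,0,0,0],
    [0.8,0,0,0,0],
  ],
)

```text
t: 17.05
ee_pos: [470.3, -170.6, 30.8]
tcp_rot: [[-1.0, 0.002, 0.0], [0.002, 1.0, -0.0], [-0.0, -0.0, -1.0]]
force: [-0.4, -0.3, -0.4]
gripper_width: 0.131
```

```bash
cat >> h.py <<'E'
def leafend(im,p,dx,zt=6,hw=23):
    """steel/bright leaf edge: print tip prediction; save crop 7x around"""
    c=proj(im,[[p[0]+dx,p[1],zt]])[0]; return c
def crop(im,c,name,r=40,f=8):
    u,v=int(c[0])-r,int(c[1])-r; cv2.imwrite(name,cv2.resize(im['img'][v:v+2*r,u:u+2*r],None,fx=f,fy=f,interpolation=cv2.INTER_CUBIC)); print(name,'origin',u,v,'f',f)
E
python3 - <<'E'
from h import *
s=st(); im=robot.get_image('top'); p=s['ee_pos']
print('tips',proj(im,[[p[0]+98,p[1]+d,p[2]-25] for d in(23,-23)]).round(1).tolist())
g=cv2.cvtColor(im['img'],cv2.COLOR_BGR2HSV)
for r in range(200,216,2): print(r,[tuple(int(v) for v in (g[r,c,1],g[r,c,2])) for c in range(336,362,2)])
E
```

```text
t 17.05 tcp [ 470.3 -170.6   30.8] yaw -0.0019 F [-0.4 -0.3 -0.4] M [0.   0.03 0.01] w 11.1
tips [[340.7, 206.3], [357.0, 205.9]]
200 [(164, 160), (167, 159), (164, 152), (181, 110), (174, 233), (164, 247), (164, 243), (166, 243), (160, 244), (164, 251), (139, 163), (150, 158), (140, 158)]
202 [(153, 165), (152, 161), (174, 160), (163, 133), (195, 98), (176, 200), (145, 255), (155, 255), (163, 255), (168, 181), (147, 173), (158, 168), (161, 163)]
204 [(144, 166), (151, 157), (165, 162), (155, 173), (148, 162), (146, 131), (196, 39), (158, 68), (151, 93), (152, 176), (166, 157), (176, 103), (173, 103)]
206 [(146, 173), (149, 171), (153, 172), (110, 142), (158, 169), (140, 168), (146, 89), (133, 92), (159, 80), (134, 84), (70, 109), (182, 80), (169, 83)]
208 [(130, 169), (122, 175), (73, 139), (6, 255), (13, 248), (210, 63), (164, 81), (156, 85), (143, 82), (8, 167), (9, 173), (190, 83), (171, 91)]
210 [(124, 177), (130, 182), (89, 149), (8, 252), (8, 251), (13, 154), (8, 153), (8, 160), (9, 172), (17, 76), (67, 53), (127, 46), (97, 50)]
212 [(129, 174), (137, 164), (95, 164), (9, 253), (8, 250), (13, 156), (5, 159), (6, 170), (32, 64), (143, 25), (113, 70), (95, 67), (103, 69)]
214 [(141, 154), (119, 161), (95, 155), (8, 255), (8, 250), (12, 155), (8, 161), (9, 176), (184, 18), (106, 41), (97, 42), (98, 68), (110, 65)]
```

Emit:
carry_out(
  motion=[
    [0.8,0,-0.05,-0.05,0],
    [0.8,0,0,-0.03,0],
    [0.8,0.1,0,0,0],
    [0.8,0.2,0,0,0],
    [0.8,0.2,0,0,0],
    [0.8,0.2,0,0,0],
    [0.8,0.2,0,0,0],
    [0.8,0.1,0,0,0],
    [0.8,0.1,0,0,0],
    [0.8,0,0,0,0],
  ],
)

```text
t: 17.93
ee_pos: [481.3, -171.1, 30.0]
tcp_rot: [[-1.0, 0.002, -0.0], [0.002, 1.0, -0.0], [0.0, -0.0, -1.0]]
force: [-2.6, -0.1, 2.4]
gripper_width: 0.13
```

```bash
python3 - <<'E'
from h import *
s=st(); im=robot.get_image('top'); p=s['ee_pos']
m=[b for b in blobs(im,'yel',40) if 330<b[0][0]<365 and 180<b[0][1]<215]
print([ (b[0].round(2),w(im,[b[0]],18).round(1)) for b in m])
crop(im,(349,205),'pics/t4.png',25,16)
E
```

```text
t 17.93 tcp [ 481.3 -171.1   30. ] yaw -0.0018 F [-2.6 -0.1  2.4] M [-0.04  0.36  0.01] w 11.1
[(array([349.04, 195.62]), array([[ 596.1, -170.5,   18. ]]))]
pics/t4.png origin 324 180 f 16
```

View pics/t4.png

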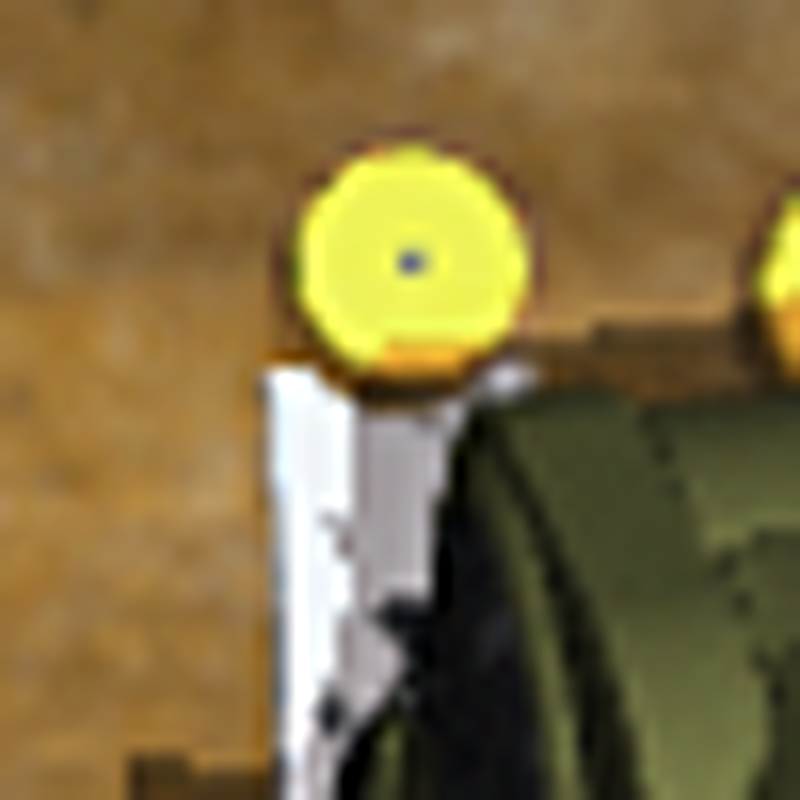

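The picture shows the round at crop (410,262) with about 4 mm of gap left. The leaf is laterally centred once I allow for parallax. I'll advance in small steps.

Emit:
carry_out(
  motion=[
    [0.8,0,0,0.05,0],
    [0.8,0.1,0,0,0],
    [0.8,0,0,0,0],
    [0.8,0.1,0,0,0],
    [0.8,0,0,0,0],
    [0.8,0.05,0,0,0],
    [0.8,0,0,0,0],
    [0.8,0,0,0,0],
    [0.8,0,0,0,0],
    [0.8,0,0,0,0],
  ],
)

```text
t: 18.82
ee_pos: [483.8, -171.1, 30.5]
tcp_rot: [[-1.0, 0.002, 0.0], [0.002, 1.0, -0.0], [-0.0, -0.0, -1.0]]
force: [0.1, 0.4, -1.0]
gripper_width: 0.129
```

Emit:
carry_out(
  motion=[
    [0.8,0.05,0,0,0],
    [0.8,0,0,0,0],
    [0.8,0.05,0,0,0],
    [0.8,0,0,0,0],
    [0.8,0.05,0,0,0],
    [0.8,0,0,0,0],
    [0.8,0,0,0,0],
    [0.8,0,0,0,0],
    [0.8,0,0,0,0],
    [0.8,0,0,0,0],
  ],
)

```text
t: 19.65
ee_pos: [485.3, -171.1, 30.5]
tcp_rot: [[-1.0, 0.002, -0.0], [0.002, 1.0, -0.0], [0.0, -0.0, -1.0]]
force: [-0.3, -0.1, -0.1]
gripper_width: 0.131
```

```bash
cat >> h.py <<'E'
def dot(im,xy,zt=18,r=5):
    """dark dot at the round's centre, subpixel -> px, world"""
    u,v=np.round(xy).astype(int); g=cv2.cvtColor(im['img'],cv2.COLOR_BGR2GRAY)[v-r:v+r+1,u-r:u+r+1].astype(float)
    y,x=np.mgrid[-r:r+1,-r:r+1]; sub=g[r-3:r+4,r-3:r+4]; wt=np.clip(np.median(sub)-25-sub,0,None)
    c=np.array([u+(x[r-3:r+4,r-3:r+4]*wt).sum()/wt.sum(),v+(y[r-3:r+4,r-3:r+4]*wt).sum()/wt.sum()]); return c.round(2),w(im,[c],zt)[0].round(1)
E
python3 - <<'E'
from h import *
s=st(); im=robot.get_image('top')
print(dot(im,(349,196)))
g=cv2.cvtColor(im['img'],cv2.COLOR_BGR2GRAY)
print('column profiles rows 196..212'); 
for c in (346,347,348,349): print(c,g[196:213,c].tolist())
E
```

```text
t 19.65 tcp [ 485.3 -171.1   30.5] yaw -0.0018 F [-0.3 -0.1 -0.1] M [-0.01  0.04  0.02] w 11.2
(array([349.89, 197.34]), array([ 591.2, -172.7,   18. ]))
column profiles rows 196..212
346 [224, 224, 225, 229, 229, 236, 163, 48, 126, 152, 151, 149, 149, 151, 152, 157, 158]
347 [226, 226, 227, 228, 176, 154, 152, 62, 108, 156, 160, 157, 156, 156, 158, 159, 160]
348 [221, 228, 231, 185, 149, 162, 187, 85, 104, 157, 161, 158, 156, 160, 158, 160, 159]
349 [104, 218, 234, 187, 154, 166, 176, 85, 86, 153, 165, 164, 165, 166, 165, 169, 169]
```

Emit:
carry_out(
  motion=[
    [0.8,0.03,0,0,0],
    [0.8,0.03,0,0,0],
    [0.8,0.03,0,0,0],
    [0.8,0.03,0,0,0],
    [0.8,0.03,0,0,0],
    [0.8,0,0,0,0],
    [0.8,0,0,0,0],
    [0.8,0,0,0,0],
    [0.8,0,0,0,0],
    [0.8,0,0,0,0],
  ],
)

```text
t: 20.53
ee_pos: [486.8, -171.2, 30.5]
tcp_rot: [[-1.0, 0.002, -0.0], [0.002, 1.0, -0.0], [0.0, -0.0, -1.0]]
force: [-1.0, -0.5, -1.9]
gripper_width: 0.129
```

```bash
sed -i 's/r-3:r+4/r-2:r+3/g' h.py; python3 - <<'E'
from h import *
s=st(); im=robot.get_image('top')
old=cv2.imread('pics/t2.png'); 
print(dot(im,(349,196)))
o=dict(im); o['img']=cv2.imread('pics/top0.png'); print('orig',dot(o,(349,196)))
g=cv2.cvtColor(im['img'],cv2.COLOR_BGR2GRAY)
for c in (346,347,348,349): print(c,g[196:213,c].tolist())
E
```

```text
t 20.53 tcp [ 486.8 -171.2   30.5] yaw -0.0019 F [-1.  -0.5 -1.9] M [-0.11  0.27 -0.04] w 11.0
(array([349.22, 195.96]), array([ 595.2, -171. ,   18. ]))
orig (array([349.26, 195.91]), array([ 595.3, -171.1,   18. ]))
346 [223, 225, 227, 225, 229, 236, 137, 49, 134, 152, 151, 149, 151, 151, 155, 160, 161]
347 [226, 227, 231, 182, 147, 157, 148, 68, 142, 160, 157, 156, 156, 157, 159, 162, 162]
348 [221, 228, 231, 187, 152, 163, 180, 89, 144, 162, 158, 158, 159, 159, 158, 158, 159]
349 [92, 215, 234, 185, 155, 166, 174, 84, 146, 166, 165, 165, 167, 168, 167, 170, 169]
```

Emit:
carry_out(
  motion=[
    [0.8,0,0,-0.03,0],
    [0.8,0,0,-0.02,0],
    [0.8,0.03,0,0,0],
    [0.8,0.02,0,0,0],
    [0.8,0,0,0,0],
    [0.8,0,0,0,0],
    [0.8,0,0,0,0],
    [0.8,0,0,0,0],
    [0.8,0,0,0,0],
    [0.8,0,0,0,0],
  ],
)

```text
t: 21.42
ee_pos: [487.2, -171.1, 30.0]
tcp_rot: [[-1.0, 0.002, -0.0], [0.002, 1.0, -0.0], [0.0, -0.0, -1.0]]
force: [-2.1, 1.4, 2.1]
gripper_width: 0.127
```

```bash
python3 - <<'E'
from h import *
s=st(); im=robot.get_image('top')
print(dot(im,(349,196)))
g=cv2.cvtColor(im['img'],cv2.COLOR_BGR2GRAY)
for c in (347,349): print(c,g[196:213,c].tolist())
E
```

```text
t 21.42 tcp [ 487.2 -171.1   30. ] yaw -0.0019 F [-2.1  1.4  2.1] M [-0.12  0.59 -0.06] w 10.8
(array([349.13, 195.91]), array([ 595.3, -170.7,   18. ]))
347 [226, 227, 231, 183, 146, 160, 139, 72, 144, 161, 157, 156, 158, 158, 159, 160, 160]
349 [130, 218, 233, 185, 152, 169, 184, 85, 142, 167, 167, 164, 169, 168, 171, 170, 172]
```

Emit:
carry_out(
  motion=[
    [1.4,0,0,0,0],
    [2,0,0,0,0],
    [2.6,0,0,0,0],
    [3,0,0,0,0],
    [3,0,0,0,0],
    [3,0,0,1.5,0],
    [3,0,0,3,0],
    [3,0,0,3,0],
    [3,0,0,2,0],
    [3,1,0,1,0],
  ],
)

```text
t: 22.3
ee_pos: [496.9, -171.5, 137.7]
tcp_rot: [[-1.0, 0.002, 0.002], [0.002, 1.0, -0.001], [-0.002, -0.001, -1.0]]
force: [-0.6, -0.5, -0.4]
gripper_width: 0.356
```

Emit:
carry_out(
  motion=[
    [3,3,0,0,0],
    [3,3,0,0,0],
    [3,2,0,0,0],
    [3,0,0,0,0],
    [3,0,0,0,0],
    [3,0,0,0,0],
    [3,0,0,0,0],
    [3,0,0,0,0],
    [3,0,0,0,0],
    [3,0,0,0,0],
  ],
)

```text
t: 23.13
ee_pos: [576.9, -171.3, 135.1]
tcp_rot: [[-1.0, 0.002, -0.0], [0.002, 1.0, -0.0], [0.0, -0.0, -1.0]]
force: [0.8, 0.1, -0.0]
gripper_width: 0.352
```

```bash
python3 - <<'E'
from h import *
s=st(); im=robot.get_image('wrist'); print(im['T'][:3,3].round(1))
for ce,q,m in blobs(im,'yel',100): print(ce.round(1),q.tolist(),w(im,[ce],18)[0].round(1))
print(proj(im,[[595,-171,18],[588,-257,18]]))
cv2.imwrite('pics/w5.png',im['img'])
t=robot.get_image('top'); print(dot(t,(349,196)))
E
```

```text
t 23.13 tcp [ 576.9 -171.3  135.1] yaw -0.0022 F [ 0.8  0.1 -0. ] M [ 0.    0.01 -0.03] w 29.9
[ 501.  -170.3  258.6]
[171.2 221.8] [143, 195, 58, 55, 2362] [ 588.2 -256.3   18. ]
[278.  231.7] [255, 207, 48, 46, 1435] [ 596.7 -171.    18. ]
[413.2 239.5] [401, 230, 35, 30, 129] [603.8 -60.9  18. ]
[[277.96510318 229.6742113 ]
 [170.29572004 221.5922352 ]]
(array([nan, nan]), array([nan, nan, nan]))h.py:33: RuntimeWarning: invalid value encountered in scalar divide
  c=np.array([u+(x[r-2:r+3,r-2:r+3]*wt).sum()/wt.sum(),v+(y[r-2:r+3,r-2:r+3]*wt).sum()/wt.sum()]); return c.round(2),w(im,[c],zt)[0].round(1)
```

View pics/w5.png

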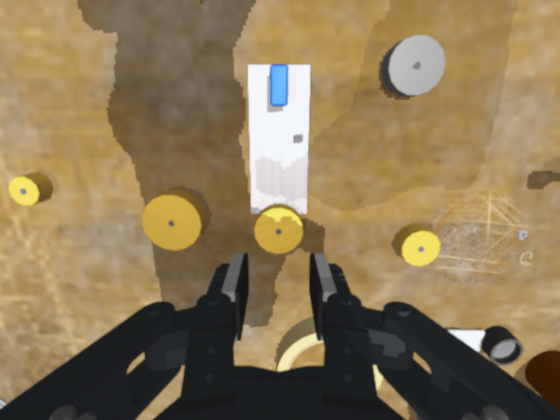

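The wrist picture shows the blue leaf lying straight at (280,140) and round_40 sitting in its notch at (278,231). The other rounds are at (171,223), (24,190) and (421,249). I'll check the fit numerically.

```bash
python3 - <<'E'
from h import *
s=st(); im=robot.get_image('wrist')
for n,xy in dict(r40=(278,231),r48=(171,223),r24=(24,190),r32=(421,249)).items(): print(n,dot(im,xy))
g=cv2.cvtColor(im['img'],cv2.COLOR_BGR2GRAY).astype(int)
for c in (262,290): print('tail',c,g[58:72,c].tolist())
for c in (270,278,286): print('notch',c,g[198:214,c].tolist())
for r in (120,200): print('sides',r,g[r,242:256].tolist(),g[r,302:316].tolist())
E
```

```text
t 23.23 tcp [ 577.1 -171.2  135.1] yaw -0.002 F [ 0.4  0.4 -0.6] M [ 0.02 -0.02  0.03] w 30.0
r40 (array([nan, nan]), array([nan, nan, nan]))
r48 (array([nan, nan]), array([nan, nan, nan]))
r24 (array([nan, nan]), array([nan, nan, nan]))
r32 (array([nan, nan]), array([nan, nan, nan]))
tail 262 [158, 157, 156, 155, 154, 159, 195, 236, 246, 246, 246, 246, 246, 246]
tail 290 [155, 154, 154, 154, 154, 156, 190, 233, 242, 242, 242, 242, 241, 241]
notch 270 [238, 239, 238, 238, 237, 230, 201, 151, 117, 119, 154, 199, 219, 223, 223, 224]
notch 278 [237, 238, 238, 234, 218, 179, 131, 111, 116, 152, 201, 220, 223, 224, 226, 226]
notch 286 [221, 221, 220, 217, 214, 207, 181, 142, 120, 115, 139, 192, 218, 225, 224, 223]
sides 120 [94, 95, 100, 111, 133, 139, 176, 231, 245, 246, 246, 246, 246, 246] [246, 246, 246, 246, 246, 245, 232, 179, 138, 143, 144, 143, 142, 140]
sides 200 [96, 96, 96, 96, 96, 97, 97, 108, 168, 225, 237, 238, 238, 239] [234, 236, 236, 232, 213, 170, 146, 154, 156, 156, 156, 156, 158, 159]h.py:33: RuntimeWarning: invalid value encountered in scalar divide
  c=np.array([u+(x[r-2:r+3,r-2:r+3]*wt).sum()/wt.sum(),v+(y[r-2:r+3,r-2:r+3]*wt).sum()/wt.sum()]); return c.round(2),w(im,[c],zt)[0].round(1)
```

```bash
sed -i 's/-25-sub/-12-sub/' h.py; python3 - <<'E'
from h import *
im=robot.get_image('wrist')
for n,xy in dict(r40=(278,231),r48=(171,223),r24=(24,190),r32=(421,249)).items(): print(n,dot(im,xy))
print('tail',w(im,[[278,64]],6)[0].round(1),'root',w(im,[[278,203.2]],6)[0].round(1),'round front',w(im,[[278,207.6]],18)[0].round(1))
print('edges',w(im,[[248.2,120],[309.3,120],[250.2,200],[306.8,200]],6).round(1)[:,:2].tolist())
E
```

```text
r40 (array([278.09, 231.09]), array([ 596.5, -170.8,   18. ]))
r48 (array([170.71, 222.71]), array([ 589.2, -256.6,   18. ]))
r24 (array([ 22.89, 190.78]), array([ 562.6, -370.4,   18. ]))
r32 (array([420.8 , 248.49]), array([612. , -53.5,  18. ]))
tail [ 471.2 -170.6    6. ] root [ 576.6 -170.8    6. ] round front [ 576.7 -170.8   18. ]
edges [[510.5, -193.4], [510.6, -146.9], [573.9, -193.6], [573.9, -147.2]]
```

The fit checks out: the notch root is at x 576.6, the round's front is at 576.7, and the lateral offset is 0.4 mm. Next is the red leaf.

Emit:
carry_out(
  motion=[
    [4,0,1.5,0,0],
    [4,0,3,0,0],
    [4,-0.5,3.8,0,0],
    [4,-0.6,3.8,0,0],
    [4,-0.6,3.8,0,0],
    [4,-0.6,3.8,0,0],
    [4,-0.6,3.8,0,0],
    [4,-0.6,3.8,0,0],
    [4,-0.6,3.8,0,0],
    [4,-0.6,3.8,0,0],
  ],
)

```text
t: 24.17
ee_pos: [529.1, 180.8, 135.2]
tcp_rot: [[-1.0, 0.001, 0.0], [0.001, 1.0, 0.0], [-0.0, 0.0, -1.0]]
force: [0.5, -0.5, -0.0]
gripper_width: 0.468
```

Emit:
carry_out(
  motion=[
    [4,-0.95,3.6,0,0],
    [4,0,2.2,0,0],
    [4,0,1.0,0,0],
    [4,0,0,-1.5,0],
    [4,0,0,-1.5,0],
    [4,0,0,0,0],
    [4,0,0,0,0],
    [4,0,0,0,0],
    [4,0,0,0,0],
    [4,0,0,0,0],
  ],
)

```text
t: 25.0
ee_pos: [521.3, 245.8, 105.8]
tcp_rot: [[-1.0, 0.002, 0.001], [0.002, 1.0, 0.0], [-0.001, 0.0, -1.0]]
force: [-0.7, -0.3, -0.4]
gripper_width: 0.47
```

```bash
python3 - <<'E'
from h import *
im=robot.get_image('wrist'); s=st(); print(im['T'][:3,3].round(1)); tabs(im,('red','yel'),200)
print(robot.state()['joints'].round(2))
E
```

```text
t 25.05 tcp [521.2 245.8 105.7] yaw -0.0024 F [ 0.3 -0.3  1.2] M [-0.01  0.01 -0.  ] w 39.8
[445.2 246.7 229.1]
red [272.8 221.7] [263, 198, 20, 48, 814] [[497.5, 237.4], [528.9, 249.4]]
red [536.4 273.6] [514, 251, 46, 47, 1537] [[532.9, 397.2], [568.0, 437.0]]
yel [371.1 226.2] [356, 202, 28, 49, 900] [[500.1, 293.4], [532.5, 313.5]]
yel [507.8 313.3] [482, 247, 57, 115, 3797] [[530.0, 375.8], [621.8, 436.2]]
yel [ 50.7 267.8] [17, 260, 59, 19, 502] [[538.7, 77.5], [552.4, 113.6]]
yel [278.  265.1] [239, 261, 81, 9, 522] [[539.3, 221.3], [545.8, 273.4]]
yel [143.3 266.1] [79, 262, 133, 9, 883] [[540.0, 118.0], [546.4, 203.6]]
[-0.24  0.6  -0.38  1.81  0.3   0.78  0.79]
```

```bash
python3 - <<'E'
from h import *
im=robot.get_image('wrist')
cv2.imwrite('pics/w6.png',cv2.resize(im['img'][180:350,150:420],None,fx=2.9,fy=2.9,interpolation=cv2.INTER_CUBIC))
E
```

```text
(no output)
```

View pics/w6.png

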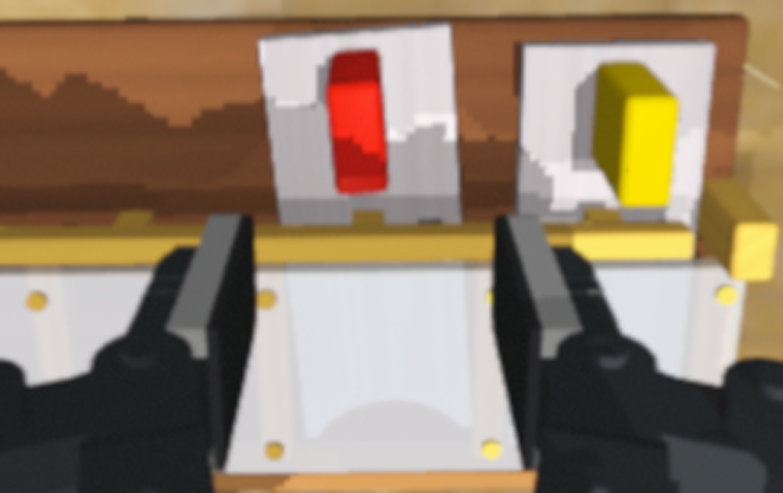

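The crop shows the red leaf knocked askew in its channel, with its tail swung toward -y and a little out. I'll measure its yaw.

```bash
python3 - <<'E'
from h import *
im=robot.get_image('wrist')
f=lambda L,z: w(im,np.array(L)/2.9+[150,180],z)[:,:2].round(1)
e=f([[262,40],[280,222],[450,25],[460,222]],14); print(e.tolist()); 
for a,b in((0,1),(2,3)): d=e[b]-e[a]; print('yaw',np.arctan2(d[1],d[0]))
t=f([[330,83],[380,80],[387,190],[337,193]],44); print(t.tolist(),t.mean(0)); d=t[2]+t[3]-t[0]-t[1]; print('tabyaw',np.arctan2(d[1],d[0]))
y=f([[625,97],[675,97],[672,205],[622,207]],44); print('yel',y.mean(0))
E
```

```text
[[502.6, 220.2], [550.6, 223.0], [499.0, 265.1], [550.7, 268.8]]
yaw 0.058267302969533634
yaw 0.07144492182909785
[[503.9, 237.8], [503.3, 248.2], [528.2, 249.7], [528.9, 238.9]] [516.075 243.65 ]
tabyaw 0.052057133396048054
yel [519.65  305.675]
```

Emit:
carry_out(
  motion=[
    [4,-0.42,-0.22,0,0.06],
    [4,0,0,-2,0],
    [4,0,0,-2,0],
    [4,0,0,-1.7,0],
    [4,0,0,-1,0],
    [4,0,0,0,0],
    [2.2,0,0,0,0],
    [2.2,0,0,0,0],
    [2.2,0,0,0,0],
    [2.2,0,0,0,0],
  ],
)

```text
t: 25.98
ee_pos: [517.2, 244.0, 38.9]
tcp_rot: [[-0.998, -0.058, 0.002], [-0.058, 0.998, 0.001], [-0.002, 0.001, -1.0]]
force: [-0.2, 1.1, 0.3]
gripper_width: 0.261
```

Emit:
carry_out(
  motion=[
    [1.0,0,0,0,0],
    [1.0,0,0,0,0],
    [1.0,0,0,0,0],
    [1.0,0,0,0,0],
    [1.0,0,0,0,0],
    [0.8,0,0,0,0],
    [0.8,0,0,0,0],
    [0.8,0,0,0,0],
    [0.8,0,0,0,0],
    [0.8,0,0,0,0],
  ],
)

```text
t: 26.82
ee_pos: [517.0, 243.8, 38.8]
tcp_rot: [[-0.998, -0.058, 0.001], [-0.058, 0.998, 0.0], [-0.001, 0.0, -1.0]]
force: [-1.1, 0.1, 6.1]
gripper_width: 0.125
```

```bash
python3 -c "
from h import *
st()"
```

```text
t 26.82 tcp [517.  243.8  38.8] yaw 0.0581 F [-1.1  0.1  6.1] M [-0.18  0.24 -0.04] w 10.7
```

Emit:
carry_out(
  motion=[
    [0.8,0,0,0.07,0],
    [0.8,0,0,0.07,0],
    [0.8,0,0.07,0,-0.01],
    [0.8,0,0.07,0,-0.01],
    [0.8,0,0.07,0,-0.01],
    [0.8,0,0.07,0,-0.01],
    [0.8,0,0.07,0,-0.01],
    [0.8,0,0.07,0,-0.01],
    [0.8,0,0,0,0],
    [0.8,0,0,0,0],
  ],
)

```text
t: 27.65
ee_pos: [516.6, 248.0, 39.3]
tcp_rot: [[-1.0, 0.002, -0.0], [0.002, 1.0, -0.0], [0.0, -0.0, -1.0]]
force: [1.2, -0.5, -0.7]
gripper_width: 0.126
```

```bash
python3 -c "
from h import *
st()"
```

```text
t 27.65 tcp [516.6 248.   39.3] yaw -0.0016 F [ 1.2 -0.5 -0.7] M [-0.03  0.03 -0.03] w 10.7
```

Emit:
carry_out(
  motion=[
    [0.8,-0.2,0,0,0],
    [0.8,-0.4,0,0,0],
    [0.8,-0.5,0,0,0],
    [0.8,-0.5,0,0,0],
    [0.8,-0.5,0,0,0],
    [0.8,-0.5,0,0,0],
    [0.8,-0.5,0,0,0],
    [0.8,-0.5,0,0,0],
    [0.8,-0.4,0,0,0],
    [0.8,-0.2,0,0,0],
  ],
)

```text
t: 28.48
ee_pos: [473.9, 247.9, 39.4]
tcp_rot: [[-1.0, 0.001, -0.0], [0.001, 1.0, -0.0], [0.0, -0.0, -1.0]]
force: [0.0, 0.1, -0.7]
gripper_width: 0.124
```

Emit:
carry_out(
  motion=[
    [0.8,-0.4,0,0,0],
    [0.8,-0.7,0,0,0],
    [0.8,-0.7,0,0,0],
    [0.8,-0.7,0,0,0],
    [0.8,-0.7,0,0,0],
    [0.8,-0.7,0,0,0],
    [0.8,-0.7,0,0,0],
    [0.8,-0.4,0,0,0],
    [0.8,0,0,0,0],
    [0.8,0,0,0,0],
  ],
)

```text
t: 29.32
ee_pos: [424.6, 248.0, 39.5]
tcp_rot: [[-1.0, 0.001, 0.0], [0.001, 1.0, -0.0], [-0.0, -0.0, -1.0]]
force: [0.9, 1.2, -0.5]
gripper_width: 0.123
```

Emit:
carry_out(
  motion=[
    [0.8,0,0,1,0],
    [0.8,0,-1,2,0],
    [0.8,0,-2,2,0],
    [0.8,0,-3,0,0],
    [0.8,0,-3.6,0,0],
    [0.8,0,-3.6,0,0],
    [0.8,0,-3.6,0,0],
    [0.8,0,-3.6,0,0],
    [0.8,0,-3.6,0,0],
    [0.8,0,-3.6,0,0],
  ],
)

```text
t: 30.15
ee_pos: [424.9, -30.1, 90.1]
tcp_rot: [[-1.0, 0.002, 0.001], [0.002, 1.0, -0.0], [-0.001, -0.0, -1.0]]
force: [0.8, -0.4, -0.6]
gripper_width: 0.125
```

Emit:
carry_out(
  motion=[
    [0.8,0.5,-3.6,0,0],
    [0.8,0.6,-3.6,0,0],
    [0.8,0.6,-3.6,0,0],
    [0.8,0.6,-3.6,0,0],
    [0.8,0.6,-3.6,0,0],
    [0.8,0.6,-2.8,0,0],
    [0.8,0.3,-1.5,0,0],
    [0.8,0,-0.5,0,0],
    [0.8,0,0,0,0],
    [0.8,0,0,0,0],
  ],
)

```text
t: 30.98
ee_pos: [462.4, -255.3, 89.6]
tcp_rot: [[-1.0, 0.002, -0.0], [0.002, 1.0, 0.001], [0.0, 0.001, -1.0]]
force: [-0.0, 0.4, -1.1]
gripper_width: 0.125
```

```bash
python3 - <<'E'
from h import *
st(); im=robot.get_image('top')
for ce,q,m in blobs(im,'yel',40):
    if ce[1]<215 and ce[0]>280: print(ce.round(1),q[2:].tolist(),w(im,[ce],18)[0].round(1))
E
```

```text
t 30.98 tcp [ 462.4 -255.3   89.6] yaw -0.0016 F [-0.   0.4 -1.1] M [0.01 0.04 0.06] w 10.6
[306.9 191.4] [12, 12, 107] [610.6 -53.2  18. ]
[348.8 195.8] [15, 15, 167] [ 595.7 -169.9   18. ]
[379.3 197.4] [18, 18, 220] [ 589.3 -255.    18. ]
[421.  204.9] [9, 7, 41] [ 565.3 -370.8   18. ]
```

Emit:
carry_out(
  motion=[
    [0.8,0,-0.05,-1,0],
    [0.8,0,0,-1.5,0],
    [0.8,0,0,-1.5,0],
    [0.8,0,0,-1,0],
    [0.8,0,0,-0.5,0],
    [0.8,0,0,-0.3,0],
    [0.8,0,0,0,0],
    [0.8,0,0,0,0],
    [0.8,0,0,0,0],
    [0.8,0,0,0,0],
  ],
)

```text
t: 31.87
ee_pos: [462.8, -256.7, 31.7]
tcp_rot: [[-1.0, 0.002, 0.001], [0.002, 1.0, -0.0], [-0.001, -0.0, -1.0]]
force: [0.3, 0.7, -1.7]
gripper_width: 0.129
```

```bash
python3 - <<'E'
from h import *
s=st(); im=robot.get_image('top'); p=s['ee_pos']
print('tips',proj(im,[[p[0]+98,p[1]+d,7] for d in(23,-23)]).round(1).tolist(), dot(im,(380,198)))
crop(im,(380,207),'pics/t5.png',25,16)
E
```

```text
t 31.87 tcp [ 462.8 -256.7   31.7] yaw -0.0018 F [ 0.3  0.7 -1.7] M [ 0.02  0.01 -0.03] w 11.0
tips [[371.4, 208.1], [387.7, 207.8]] (array([379.77, 197.49]), array([ 588.9, -256.2,   18. ]))
pics/t5.png origin 355 182 f 16
```

View pics/t5.png

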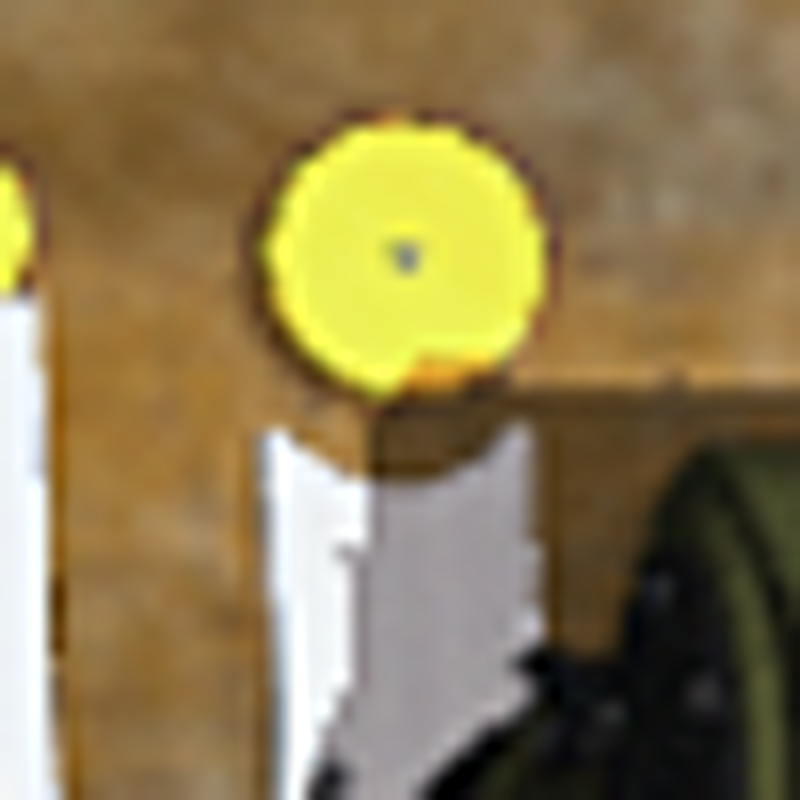

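The picture shows the leaf centred below round_48, with tips at crop 262 and 530 and the round at (404,258). About 14 mm of gap remains.

Emit:
carry_out(
  motion=[
    [0.8,0.1,0.04,-0.04,0],
    [0.8,0.2,0,0,0],
    [0.8,0.2,0,0,0],
    [0.8,0.2,0,0,0],
    [0.8,0.2,0,0,0],
    [0.8,0.2,0,0,0],
    [0.8,0.1,0,0,0],
    [0.8,0.05,0,0,0],
    [0.8,0,0,0,0],
    [0.8,0,0,0,0],
  ],
)

```text
t: 32.75
ee_pos: [475.1, -256.2, 31.0]
tcp_rot: [[-1.0, 0.002, 0.0], [0.002, 1.0, -0.0], [-0.0, -0.0, -1.0]]
force: [1.4, 0.5, -1.3]
gripper_width: 0.126
```

```bash
cat >> h.py <<'E'
def gap(im,c,r0,r1):
    g=cv2.cvtColor(im['img'],cv2.COLOR_BGR2GRAY)
    for k in c: print(k,g[r0:r1,k].tolist())
E
python3 - <<'E'
from h import *
s=st(); im=robot.get_image('top')
print(dot(im,(380,198))); gap(im,(376,378,380,382),200,216)
E
```

```text
t 32.75 tcp [ 475.1 -256.2   31. ] yaw -0.0018 F [ 1.4  0.5 -1.3] M [-0.   -0.06 -0.03] w 10.7
(array([380.14, 198.3 ]), array([ 586.6, -257.2,   18. ]))
376 [223, 223, 223, 228, 237, 167, 78, 187, 243, 241, 239, 241, 168, 220, 239, 238]
378 [227, 217, 226, 225, 176, 161, 83, 28, 144, 159, 156, 155, 154, 155, 153, 155]
380 [183, 151, 155, 157, 161, 170, 88, 75, 152, 160, 154, 152, 154, 154, 153, 154]
382 [187, 153, 161, 162, 164, 171, 88, 109, 157, 161, 157, 158, 157, 158, 158, 159]
```

Emit:
carry_out(
  motion=[
    [0.8,0.05,0,0,0],
    [0.8,0.05,0,0,0],
    [0.8,0.05,0,0,0],
    [0.8,0.03,0,0,0],
    [0.8,0.02,0,0,0],
    [0.8,0,0,0,0],
    [0.8,0,0,0,0],
    [0.8,0,0,0,0],
    [0.8,0,0,0,0],
    [0.8,0,0,0,0],
  ],
)

```text
t: 33.63
ee_pos: [476.9, -256.3, 31.0]
tcp_rot: [[-1.0, 0.002, -0.0], [0.002, 1.0, -0.0], [0.0, -0.0, -1.0]]
force: [-1.3, 0.4, 1.2]
gripper_width: 0.127
```

```bash
python3 - <<'E'
from h import *
s=st(); im=robot.get_image('top')
print(dot(im,(380,197))); gap(im,(376,378,380,382),200,212); print('dotrows'); gap(im,(379,380,381),195,201)
E
```

```text
t 33.63 tcp [ 476.9 -256.3   31. ] yaw -0.0019 F [-1.3  0.4  1.2] M [-0.04  0.33 -0.06] w 10.8
(array([380.14, 198.11]), array([ 587.1, -257.2,   18. ]))
376 [222, 223, 223, 228, 237, 165, 86, 230, 246, 241, 242, 171]
378 [220, 218, 220, 224, 178, 162, 75, 55, 130, 153, 156, 156]
380 [153, 160, 159, 160, 164, 171, 82, 123, 159, 155, 153, 154]
382 [155, 160, 162, 162, 165, 169, 96, 143, 162, 158, 157, 158]
dotrows
379 [221, 226, 181, 200, 221, 175]
380 [221, 226, 161, 146, 154, 153]
381 [221, 223, 208, 220, 180, 156]
```

Emit:
carry_out(
  motion=[
    [0.8,0,0,-0.02,0],
    [0.8,0.02,0,-0.01,0],
    [0.8,0.02,0,0,0],
    [0.8,0.02,0,0,0],
    [0.8,0,0,0,0],
    [0.8,0,0,0,0],
    [0.8,0,0,0,0],
    [0.8,0,0,0,0],
    [0.8,0,0,0,0],
    [0.8,0,0,0,0],
  ],
)

```text
t: 34.52
ee_pos: [477.0, -256.2, 30.9]
tcp_rot: [[-1.0, 0.002, -0.001], [0.002, 1.0, -0.0], [0.001, -0.0, -1.0]]
force: [-5.0, 0.6, 6.6]
gripper_width: 0.128
```

```bash
python3 - <<'E'
from h import *
s=st(); im=robot.get_image('top'); gap(im,(376,378,380,382),200,212); print('dotrows'); gap(im,(379,380,381),195,201)
E
```

```text
t 34.52 tcp [ 477.  -256.2   30.9] yaw -0.002 F [-5.   0.6  6.6] M [ 0.1   0.78 -0.01] w 10.9
376 [223, 223, 224, 228, 237, 166, 86, 228, 246, 240, 242, 172]
378 [220, 218, 221, 224, 178, 163, 76, 53, 154, 162, 154, 156]
380 [153, 159, 160, 160, 162, 172, 80, 123, 158, 155, 155, 155]
382 [157, 158, 160, 163, 165, 167, 97, 143, 162, 158, 158, 158]
dotrows
379 [221, 226, 183, 202, 222, 175]
380 [221, 226, 161, 146, 153, 153]
381 [221, 224, 208, 220, 181, 157]
```

Emit:
carry_out(
  motion=[
    [0.8,0,0,0.05,0],
    [0.8,0,0,0.02,0],
    [0.8,0,0,0,0],
    [0.8,0.02,0,0,0],
    [0.8,0,0,0,0],
    [0.8,0.02,0,0,0],
    [0.8,0,0,0,0],
    [0.8,0,0,0,0],
    [0.8,0,0,0,0],
    [0.8,0,0,0,0],
  ],
)

```text
t: 35.4
ee_pos: [478.2, -256.3, 31.4]
tcp_rot: [[-1.0, 0.002, 0.0], [0.002, 1.0, -0.0], [-0.0, -0.0, -1.0]]
force: [-1.4, -1.1, -0.5]
gripper_width: 0.13
```

```bash
python3 - <<'E'
from h import *
s=st(); im=robot.get_image('top'); gap(im,(376,378,380,382),200,212); print('dotrows'); gap(im,(379,380,381),195,201)
E
```

```text
t 35.4 tcp [ 478.2 -256.3   31.4] yaw -0.0019 F [-1.4 -1.1 -0.5] M [-0.22  0.29 -0.1 ] w 11.1
376 [223, 223, 224, 228, 236, 131, 113, 234, 242, 238, 241, 168]
378 [220, 220, 221, 224, 180, 139, 65, 140, 160, 156, 153, 156]
380 [154, 159, 160, 160, 163, 175, 89, 130, 158, 153, 154, 153]
382 [155, 160, 162, 161, 165, 160, 116, 127, 156, 161, 157, 159]
dotrows
379 [221, 223, 193, 215, 221, 174]
380 [221, 216, 145, 202, 174, 154]
381 [221, 224, 208, 229, 188, 155]
```

Emit:
carry_out(
  motion=[
    [0.8,0,0,-0.02,0],
    [0.8,0,0,-0.02,0],
    [0.8,0,0,0,0],
    [1.4,0,0,0,0],
    [2,0,0,0,0],
    [2.6,0,0,0,0],
    [3,0,0,0,0],
    [3,0,0,0,0],
    [3,0,0,1.5,0],
    [3,0,0,3,0],
  ],
)

```text
t: 36.28
ee_pos: [476.3, -255.3, 73.8]
tcp_rot: [[-1.0, 0.001, -0.005], [0.001, 1.0, 0.003], [0.005, 0.003, -1.0]]
force: [0.2, -0.2, 0.8]
gripper_width: 0.351
```

Emit:
carry_out(
  motion=[
    [3,0,0,3,0],
    [3,1,0,3,0],
    [3,3,0,0,0],
    [3,3,0,0,0],
    [3,2,0,0,0],
    [3,0,0,0,0],
    [3,0,0,0,0],
    [3,0,0,0,0],
    [3,0,0,0,0],
    [3,0,0,0,0],
  ],
)

```text
t: 37.12
ee_pos: [567.1, -256.6, 136.0]
tcp_rot: [[-1.0, 0.003, -0.001], [0.003, 1.0, -0.0], [0.001, -0.0, -1.0]]
force: [-0.4, -0.3, -0.7]
gripper_width: 0.355
```

```bash
cat >> h.py <<'E'
def edge(v,thr=None):
    """subpixel indexes where profile crosses mid level"""
    v=np.asarray(v,float); t=thr or (v.max()+v.min())/2; i=np.nonzero((v[:-1]-t)*(v[1:]-t)<0)[0]; return [round(float(k+(t-v[k])/(v[k+1]-v[k])),1) for k in i]
E
python3 - <<'E'
from h import *
s=st(); im=robot.get_image('wrist'); print(im['T'][:3,3].round(1)); g=cv2.cvtColor(im['img'],cv2.COLOR_BGR2GRAY)
c=proj(im,[[589.5,-256.6,18]])[0]; print(c,dot(im,c))
u=int(round(c[0])); tail=proj(im,[[462,-256.6,6]])[0]; print('tail pred',tail, g[int(tail[1])-7:int(tail[1])+8,u-10].tolist())
front=proj(im,[[565,-256.6,6]])[0]; print('root pred',front); 
for k in(u-6,u,u+6): print(k,int(front[1])-10,g[int(front[1])-10:int(front[1])+14,k].tolist())
for x in (500,550):
    q=proj(im,[[x,-256.6,6]])[0]; r=int(q[1]); print('row',r,u-45,g[r,u-45:u-20].tolist(),u+20,g[r,u+20:u+45].tolist())
E
```

```text
t 37.12 tcp [ 567.1 -256.6  136. ] yaw -0.0025 F [-0.4 -0.3 -0.7] M [0.01 0.03 0.04] w 30.2
[ 491.2 -255.6  259.4]
[277.59006778 234.47672548] (array([277.93, 235.1 ]), array([ 590. , -256.3,   18. ]))
tail pred [277.15968842  65.71326275] [140, 145, 145, 146, 147, 148, 148, 153, 187, 229, 238, 238, 238, 238, 238]
root pred [277.55219447 201.29164679]
272 191 [209, 209, 209, 208, 209, 212, 217, 225, 231, 231, 226, 204, 160, 117, 106, 126, 172, 203, 215, 216, 217, 217, 217, 212]
278 191 [205, 205, 205, 204, 204, 204, 208, 220, 228, 230, 223, 188, 136, 110, 107, 128, 175, 205, 216, 217, 217, 217, 216, 216]
284 191 [207, 207, 206, 208, 210, 212, 212, 212, 215, 224, 224, 201, 157, 120, 111, 118, 155, 195, 211, 214, 214, 215, 215, 211]
row 119 233 [94, 93, 92, 92, 90, 90, 89, 88, 87, 87, 86, 86, 87, 86, 87, 110, 150, 163, 164, 165, 165, 164, 164, 165, 166] 298 [239, 239, 239, 239, 239, 239, 239, 239, 239, 238, 226, 169, 134, 137, 139, 139, 140, 142, 145, 148, 150, 153, 156, 157, 156]
row 183 233 [100, 100, 100, 100, 100, 100, 100, 100, 100, 100, 100, 100, 99, 99, 99, 98, 98, 118, 154, 162, 162, 162, 162, 155, 134] 298 [211, 210, 209, 209, 209, 210, 211, 210, 200, 163, 140, 138, 138, 138, 138, 138, 137, 135, 133, 131, 128, 128, 128, 129, 130]
```

```bash
python3 - <<'E'
from h import *
im=robot.get_image('wrist')
print('tail',w(im,[[278,66.1]],6)[0].round(1),'root',w(im,[[278,202.4]],6)[0].round(1),'front',w(im,[[278,206.7]],18)[0].round(1))
e=w(im,[[248.5,119],[309,119],[250.6,183],[307,183]],6)[:,:2]; print(e.round(1).tolist(),(e[0]+e[1])/2,(e[2]+e[3])/2)
for n,xy in dict(r40=(384,244),r24=(135,201),r48=(278,235)).items(): print(n,dot(im,xy))
for q in blobs(im,'yel',100): print(q[0].round(1),w(im,[q[0]],18)[0].round(1))
E
```

```text
tail [ 462.5 -256.     6. ] root [ 566.2 -256.2    6. ] front [ 566.2 -256.2   18. ]
[[499.8, -278.6], [499.9, -232.4], [549.8, -278.4], [549.9, -232.7]] [ 499.84662988 -255.50234868] [ 549.85638311 -255.54536211]
r40 (array([382.97, 242.65]), array([ 597.2, -170.3,   18. ]))
r24 (array([133.68, 202.09]), array([ 562.2, -369.9,   18. ]))
r48 (array([277.67, 234.67]), array([ 589.9, -256.5,   18. ]))
[277.  233.6] [ 589. -257.   18.]
[375.1 231.1] [ 587.  -177.7   18. ]
[517.5 257.1] [610.8 -55.5  18. ]
[387.4 257.7] [ 610.8 -165.3   18. ]
```

```bash
cat >> h.py <<'E'
def fit(im,c,R,front_row,cols):
    """arc centre of the notch (z6) and of the round's rim (z18) from column profiles around front_row"""
    from scipy.optimize import least_squares
    g=cv2.cvtColor(im['img'],cv2.COLOR_BGR2GRAY).astype(float); A=[];B=[]
    for k in cols:
        r0=int(round(front_row-abs(k-c)**2/(2*R*1.27)))-9; p=g[r0:r0+20,k]; j=p[4:16].argmin()+4
        a=p[max(j-6,0):j+1]; b=p[j:j+7]
        ea=[i for i in range(len(a)-1) if a[i]>(a.max()+p[j])/2>=a[i+1]]; eb=[i for i in range(len(b)-1) if b[i]<=(b.max()+p[j])/2<b[i+1]]
        if ea: i=ea[-1]; A.append((k,r0+max(j-6,0)+i+(a[i]-(a.max()+p[j])/2)/(a[i]-a[i+1])))
        if eb: i=eb[0]; B.append((k,r0+j+i+((b.max()+p[j])/2-b[i])/(b[i+1]-b[i])))
    for n,P,z,r in(('notch',A,6,R+.4),('round',B,18,R)):
        W=w(im,P,z)[:,:2]; s=least_squares(lambda q:np.hypot(*(W-q).T)-r,W.mean(0)+[r,0],loss='soft_l1',f_scale=.3); print(n,s.x.round(2),'n',len(W),'rms',np.sqrt(np.mean(s.fun**2)).round(2))
E
python3 - <<'E'
from h import *
im=robot.get_image('wrist'); fit(im,278,24,204.5,range(262,295)); fit(im,278,24,204.5,range(266,291))
E
```

```text
notch [ 590.22 -255.88] n 33 rms 0.22
round [ 589.9  -256.42] n 31 rms 0.11
notch [ 590.26 -255.85] n 25 rms 0.06
round [ 589.91 -256.59] n 25 rms 0.1
```

The arc fit puts the notch and round centres 0.35 mm apart in x and 0.6 mm laterally, so the red leaf is seated. Next is the yellow leaf.

Emit:
carry_out(
  motion=[
    [4,0,1.5,0,0],
    [4,0,3,0,0],
    [4,0,4,0,0],
    [4,0,4,0,0],
    [4,-0.5,4,0,0],
    [4,-0.6,4,0,0],
    [4,-0.6,4,0,0],
    [4,-0.6,4,0,0],
    [4,-0.6,4,0,0],
    [4,-0.6,4,0,0],
  ],
)

```text
t: 38.1
ee_pos: [531.9, 111.5, 136.3]
tcp_rot: [[-1.0, 0.001, 0.0], [0.001, 1.0, 0.0], [-0.0, 0.0, -1.0]]
force: [1.3, 0.2, -0.5]
gripper_width: 0.469
```

Emit:
carry_out(
  motion=[
    [4,-0.6,4,0,0],
    [4,-0.55,4,0,0],
    [4,0,4,0,0],
    [4,0,4,0,0],
    [4,0,2.8,0,0],
    [4,0,0.9,-1,0],
    [4,0,0,-2,0],
    [4,0,0,0,0],
    [4,0,0,0,0],
    [4,0,0,0,0],
  ],
)

```text
t: 38.93
ee_pos: [521.6, 305.1, 106.4]
tcp_rot: [[-1.0, 0.003, -0.0], [0.003, 1.0, -0.0], [0.0, -0.0, -1.0]]
force: [0.2, -0.5, 0.3]
gripper_width: 0.467
```

```bash
python3 - <<'E'
from h import *
im=robot.get_image('wrist'); s=st(); print(im['T'][:3,3].round(1),s['joints'].round(2)); tabs(im,('yel',),400)
g=cv2.cvtColor(im['img'],cv2.COLOR_BGR2GRAY)
for x in (515,545):
    for y in (282.5,329):
        q=proj(im,[[x,y,14]])[0].round().astype(int); print(x,y,q,g[q[1],q[0]-8:q[0]+9].tolist())
E
```

```text
t 38.98 tcp [522.  305.2 106.8] yaw -0.003 F [0.3 0.1 0.5] M [-0.03  0.01 -0.  ] w 39.9
[445.7 306.1 229.8] [-0.31  0.64 -0.42  1.74  0.33  0.84  0.69]
yel [278.6 226.2] [270, 202, 18, 50, 838] [[500.4, 300.8], [533.5, 311.9]]
yel [436.2 291.1] [415, 246, 53, 89, 1843] [[529.6, 392.3], [597.8, 438.6]]
yel [105.4 265.1] [0, 261, 218, 10, 1553] [[540.0, 124.5], [546.9, 266.6]]
yel [269.4 263.8] [238, 260, 64, 8, 439] [[539.1, 279.9], [544.9, 321.0]]
515 282.5 [245 210] [122, 122, 121, 122, 123, 121, 120, 114, 95, 147, 210, 222, 224, 224, 224, 223, 223]
515 329 [311 210] [226, 225, 225, 224, 224, 223, 221, 211, 163, 118, 110, 109, 110, 110, 110, 110, 110]
545 282.5 [247 249] [59, 58, 59, 59, 60, 59, 60, 59, 72, 105, 131, 140, 140, 140, 141, 141, 144]
545 329 [310 249] [140, 140, 139, 140, 148, 167, 171, 162, 128, 99, 96, 102, 106, 107, 108, 107, 107]
```

Emit:
carry_out(
  motion=[
    [4,-0.1,0.09,-1.85,0.003],
    [4,0,0,-2,0],
    [4,0,0,-2,0],
    [4,0,0,-1,0],
    [4,0,0,0,0],
    [4,0,0,0,0],
    [2.2,0,0,0,0],
    [2.2,0,0,0,0],
    [2.2,0,0,0,0],
    [2.2,0,0,0,0],
  ],
)

```text
t: 39.82
ee_pos: [521.0, 306.9, 38.3]
tcp_rot: [[-1.0, -0.001, 0.001], [-0.001, 1.0, 0.001], [-0.001, 0.001, -1.0]]
force: [-0.4, -0.2, -0.5]
gripper_width: 0.255
```

Emit:
carry_out(
  motion=[
    [1.0,0,0,0,0],
    [1.0,0,0,0,0],
    [1.0,0,0,0,0],
    [1.0,0,0,0,0],
    [0.8,0,0,0,0],
    [0.8,0,0,0,0],
    [0.8,0,0,0,0],
    [0.8,0,0,0.05,0],
    [0.8,0,0,0.05,0],
    [0.8,0,0,0,0],
  ],
)

```text
t: 40.65
ee_pos: [520.6, 306.5, 38.4]
tcp_rot: [[-1.0, -0.001, -0.0], [-0.001, 1.0, -0.0], [0.0, -0.0, -1.0]]
force: [-0.3, -1.1, 0.2]
gripper_width: 0.13
```

```bash
python3 -c "
from h import *
st()"
```

```text
t 40.65 tcp [520.6 306.5  38.4] yaw 0.0011 F [-0.3 -1.1  0.2] M [-0.18 -0.05 -0.01] w 11.1
```

Emit:
carry_out(
  motion=[
    [0.8,0,-0.02,0.04,0],
    [0.8,-0.2,0,0,0],
    [0.8,-0.4,0,0,0],
    [0.8,-0.5,0,0,0],
    [0.8,-0.5,0,0,0],
    [0.8,-0.5,0,0,0],
    [0.8,-0.5,0,0,0],
    [0.8,-0.5,0,0,0],
    [0.8,-0.5,0,0,0],
    [0.8,-0.5,0,0,0],
  ],
)

```text
t: 41.48
ee_pos: [479.1, 306.5, 38.9]
tcp_rot: [[-1.0, -0.001, 0.0], [-0.001, 1.0, 0.0], [-0.0, 0.0, -1.0]]
force: [0.5, -0.5, -0.3]
gripper_width: 0.124
```

Emit:
carry_out(
  motion=[
    [0.8,-0.6,0,0,0],
    [0.8,-0.7,0,0,0],
    [0.8,-0.7,0,0,0],
    [0.8,-0.7,0,0,0],
    [0.8,-0.7,0,0,0],
    [0.8,-0.7,0,0,0],
    [0.8,-0.7,0,0,0],
    [0.8,-0.3,0,0,0],
    [0.8,0,0,0,0],
    [0.8,0,0,0,0],
  ],
)

```text
t: 42.32
ee_pos: [428.7, 306.6, 39.0]
tcp_rot: [[-1.0, -0.001, 0.0], [-0.001, 1.0, 0.0], [-0.0, 0.0, -1.0]]
force: [0.7, 0.1, -0.7]
gripper_width: 0.127
```

```bash
python3 - <<'E'
from h import *
s=st(); print(s['joints'].round(2)); im=robot.get_image('top')
print([(b[0].round(1),w(im,[b[0]],18)[0].round(1)) for b in blobs(im,'yel',40) if b[0][0]>280])
E
```

```text
t 42.32 tcp [428.7 306.6  39. ] yaw 0.0015 F [ 0.7  0.1 -0.7] M [-0.02  0.04 -0.05] w 10.8
[-0.44  0.64 -0.35  2.    0.39  0.56  0.51]
[(array([306.9, 191.4]), array([610.6, -53.2,  18. ])), (array([348.8, 195.8]), array([ 595.6, -169.9,   18. ])), (array([379.6, 197.3]), array([ 589.3, -255.9,   18. ])), (array([420.9, 206.2]), array([ 561.7, -370.4,   18. ])), (array([361. , 284.3]), array([ 350.7, -193.2,   18. ]))]
```

Emit:
carry_out(
  motion=[
    [0.8,0,0,1,0],
    [0.8,0,-1,2,0],
    [0.8,0,-2.5,2,0],
    [0.8,0,-3.5,0,0],
    [0.8,0,-4,0,0],
    [0.8,0,-4,0,0],
    [0.8,0,-4,0,0],
    [0.8,0,-4,0,0],
    [0.8,0,-4,0,0],
    [0.8,0,-4,0,0],
  ],
)

```text
t: 43.2
ee_pos: [428.8, -5.6, 89.6]
tcp_rot: [[-1.0, -0.001, 0.001], [-0.001, 1.0, -0.0], [-0.001, -0.0, -1.0]]
force: [0.7, -0.0, -0.9]
gripper_width: 0.129
```

Emit:
carry_out(
  motion=[
    [0.8,0,-4,0,0],
    [0.8,0.2,-4,0,0],
    [0.8,0.2,-4,0,0],
    [0.8,0.2,-4,0,0],
    [0.8,0.2,-4,0,0],
    [0.8,0.2,-4,0,0],
    [0.8,0.2,-4,0,0],
    [0.8,0.2,-4,0,0],
    [0.8,0,-3,0,0],
    [0.8,0,-1.7,0,0],
  ],
)

```text
t: 44.03
ee_pos: [441.4, -376.1, 89.4]
tcp_rot: [[-1.0, 0.004, 0.0], [0.004, 1.0, -0.002], [-0.0, -0.002, -1.0]]
force: [0.2, -0.0, -0.7]
gripper_width: 0.128
```

Emit:
carry_out(
  motion=[
    [0.8,0,0,0,0],
    [0.8,0,0,-1,0],
    [0.8,0,0,-1.5,0],
    [0.8,0,0,-1.5,0],
    [0.8,0,0,-1,0],
    [0.8,0,0,-0.5,0],
    [0.8,0,0,-0.2,0],
    [0.8,0,0,0,0],
    [0.8,0,0,0,0],
    [0.8,0,0,0,0],
  ],
)

```text
t: 44.87
ee_pos: [443.1, -370.6, 32.6]
tcp_rot: [[-1.0, -0.001, 0.001], [-0.001, 1.0, -0.001], [-0.001, -0.001, -1.0]]
force: [-0.6, -0.6, -0.1]
gripper_width: 0.127
```

```bash
python3 - <<'E'
from h import *
s=st(); print(s['joints'].round(2)); im=robot.get_image('top'); p=s['ee_pos']
print('tips',proj(im,[[p[0]+98,p[1]+d,8] for d in(23,-23)]).round(1).tolist(), dot(im,(421,206)))
print([(b[0].round(1),w(im,[b[0]],18)[0].round(1)) for b in blobs(im,'yel',30) if b[0][0]>280 and b[0][1]<215])
crop(im,(421,215),'pics/t6.png',25,16)
E
```

```text
t 44.87 tcp [ 443.1 -370.6   32.6] yaw 0.0014 F [-0.6 -0.6 -0.1] M [-0.02  0.01 -0.  ] w 10.8
[ 0.93  0.72 -0.43  1.87  0.47  0.66  1.78]
tips [[412.3, 214.2], [428.5, 213.8]] (array([420.83, 206.35]), array([ 561.3, -370.1,   18. ]))
[(array([306.9, 191.4]), array([610.6, -53.2,  18. ])), (array([348.9, 195.8]), array([ 595.6, -170.1,   18. ])), (array([379.6, 197.3]), array([ 589.3, -255.9,   18. ])), (array([420.8, 206.2]), array([ 561.8, -370.1,   18. ]))]
pics/t6.png origin 396 190 f 16
```

View pics/t6.png

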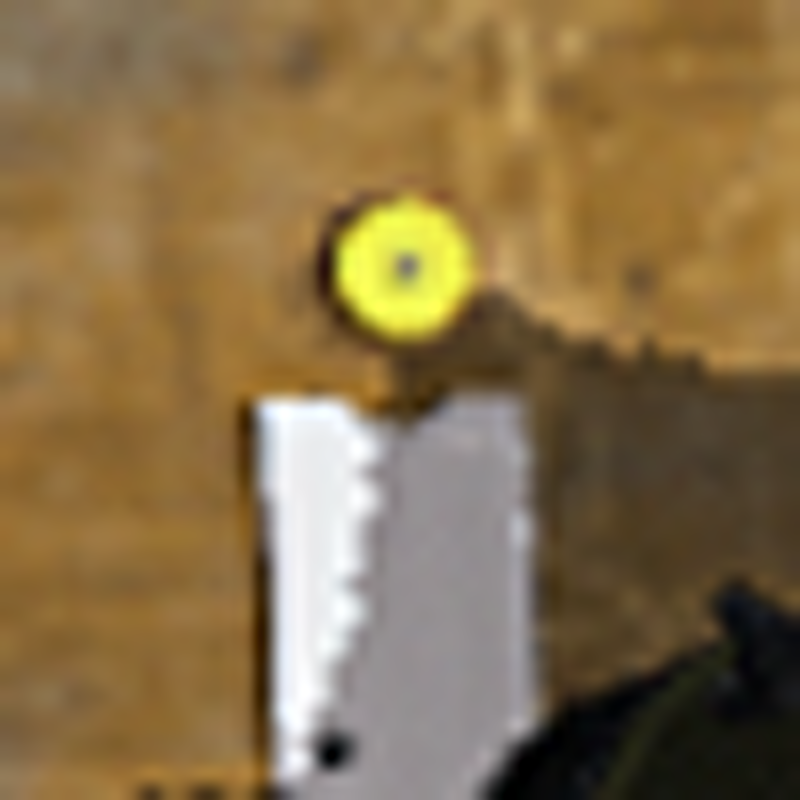

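The picture shows the leaf centred on round_24 once parallax is allowed for. The round is at crop (405,266) and the tips are at 252 and 525.

Emit:
carry_out(
  motion=[
    [0.8,0.1,0,-0.1,0],
    [0.8,0.2,0,-0.07,0],
    [0.8,0.2,0,0,0],
    [0.8,0.2,0,0,0],
    [0.8,0.2,0,0,0],
    [0.8,0.2,0,0,0],
    [0.8,0.1,0,0,0],
    [0.8,0.05,0,0,0],
    [0.8,0,0,0,0],
    [0.8,0,0,0,0],
  ],
)

```text
t: 45.75
ee_pos: [455.2, -370.5, 30.2]
tcp_rot: [[-1.0, -0.001, 0.0], [-0.001, 1.0, -0.0], [-0.0, -0.0, -1.0]]
force: [0.4, -0.3, -0.7]
gripper_width: 0.129
```

```bash
python3 - <<'E'
from h import *
s=st(); im=robot.get_image('top'); print(dot(im,(421,206))); gap(im,(418,419,420,421,422),203,219)
E
```

```text
t 45.75 tcp [ 455.2 -370.5   30.2] yaw 0.0012 F [ 0.4 -0.3 -0.7] M [ 0.04 -0.05 -0.02] w 11.0
(array([421.81, 206.94]), array([ 559.6, -372.7,   18. ]))
418 [113, 202, 231, 230, 232, 224, 162, 73, 82, 215, 248, 247, 207, 191, 194, 195]
419 [197, 225, 224, 224, 224, 230, 233, 133, 43, 143, 193, 197, 148, 133, 135, 135]
420 [219, 227, 215, 189, 194, 224, 236, 156, 48, 102, 120, 136, 142, 142, 141, 144]
421 [223, 224, 209, 130, 125, 177, 197, 125, 42, 126, 141, 145, 145, 146, 147, 145]
422 [216, 226, 224, 214, 163, 151, 160, 99, 62, 138, 157, 150, 145, 147, 147, 144]
```

Emit:
carry_out(
  motion=[
    [0.8,0.03,0,0,0],
    [0.8,0.03,0,0,0],
    [0.8,0.03,0,0,0],
    [0.8,0.03,0,0,0],
    [0.8,0.03,0,0,0],
    [0.8,0.02,0,0,0],
    [0.8,0,0,0,0],
    [0.8,0,0,0,0],
    [0.8,0,0,0,0],
    [0.8,0,0,0,0],
  ],
)

```text
t: 46.63
ee_pos: [456.8, -370.6, 30.2]
tcp_rot: [[-1.0, -0.001, 0.0], [-0.001, 1.0, -0.0], [-0.0, -0.0, -1.0]]
force: [-0.8, -1.0, 0.3]
gripper_width: 0.127
```

```bash
python3 - <<'E'
from h import *
s=st(); im=robot.get_image('top'); gap(im,(418,419,420,421,422),203,217)
E
```

```text
t 46.63 tcp [ 456.8 -370.6   30.2] yaw 0.0012 F [-0.8 -1.   0.3] M [-0.08  0.05  0.  ] w 10.8
418 [112, 202, 231, 232, 233, 223, 158, 64, 138, 215, 247, 211, 192, 194]
419 [197, 226, 223, 223, 225, 230, 231, 128, 54, 132, 189, 150, 132, 135]
420 [220, 227, 216, 192, 194, 226, 236, 155, 74, 125, 140, 142, 142, 143]
421 [223, 225, 212, 135, 130, 178, 196, 120, 80, 141, 149, 146, 146, 145]
422 [218, 227, 227, 165, 136, 150, 155, 104, 119, 148, 147, 145, 146, 146]
```

Nearly there. I'll make a few more fine steps and watch whether the round's dot moves.

Emit:
carry_out(
  motion=[
    [0.8,0.02,0,0,0],
    [0.8,0.02,0,0,0],
    [0.8,0.02,0,0,0],
    [0.8,0.02,0,0,0],
    [0.8,0.02,0,0,0],
    [0.8,0,0,0,0],
    [0.8,0,0,0,0],
    [0.8,0,0,0,0],
    [0.8,0,0,0,0],
    [0.8,0,0,0,0],
  ],
)

```text
t: 47.52
ee_pos: [457.7, -370.5, 30.2]
tcp_rot: [[-1.0, -0.001, -0.0], [-0.001, 1.0, -0.0], [0.0, -0.0, -1.0]]
force: [-1.9, -0.4, 1.4]
gripper_width: 0.125
```

```bash
python3 - <<'E'
from h import *
s=st(); im=robot.get_image('top'); gap(im,(418,419,420,421,422),203,217)
E
```

```text
t 47.52 tcp [ 457.7 -370.5   30.2] yaw 0.0012 F [-1.9 -0.4  1.4] M [ 0.03  0.29 -0.03] w 10.7
418 [162, 214, 229, 231, 232, 224, 148, 62, 185, 235, 246, 208, 192, 194]
419 [213, 226, 221, 222, 224, 229, 227, 124, 82, 183, 198, 149, 133, 135]
420 [221, 225, 215, 188, 221, 229, 235, 146, 63, 130, 143, 141, 141, 142]
421 [222, 227, 213, 137, 156, 186, 196, 110, 128, 150, 147, 145, 147, 146]
422 [219, 232, 193, 140, 139, 151, 153, 120, 148, 150, 147, 145, 148, 144]
```

Emit:
carry_out(
  motion=[
    [0.8,0,0,0,0],
    [1.4,0,0,0,0],
    [2,0,0,0,0],
    [2.6,0,0,0,0],
    [3,0,0,0,0],
    [3,0,0,0,0],
    [3,0,0,1.5,0],
    [3,0,0,3,0],
    [3,0,0,3,0],
    [3,1,0,3,0],
  ],
)

```text
t: 48.4
ee_pos: [465.8, -370.7, 135.9]
tcp_rot: [[-1.0, -0.0, -0.003], [-0.0, 1.0, 0.001], [0.003, 0.001, -1.0]]
force: [0.4, -0.8, -0.1]
gripper_width: 0.349
```

Emit:
carry_out(
  motion=[
    [3,3,0,0,0],
    [3,3,0,0,0],
    [3,2,0,0,0],
    [3,0,0,0,0],
    [3,0,0,0,0],
    [3,0,0,0,0],
    [3,0,0,0,0],
    [3,0,0,0,0],
    [3,0,0,0,0],
    [3,0,0,0,0],
  ],
)

```text
t: 49.23
ee_pos: [547.3, -370.9, 135.3]
tcp_rot: [[-1.0, -0.0, -0.0], [-0.0, 1.0, -0.0], [0.0, -0.0, -1.0]]
force: [-0.7, -0.5, 0.4]
gripper_width: 0.353
```

```bash
python3 - <<'E'
from h import *
s=st(); im=robot.get_image('wrist'); g=cv2.cvtColor(im['img'],cv2.COLOR_BGR2GRAY)
c=proj(im,[[562.6,-370.3,18]])[0]; d=dot(im,c); print(c,d)
f=proj(im,[[550.5,-370.3,6]])[0]; print('root pred',f); u=int(round(c[0]))
for k in(u-6,u,u+6): print(k,int(f[1])-10,g[int(f[1])-10:int(f[1])+14,k].tolist())
fit(im,f[0],12,f[1]+2,range(u-8,u+9)); fit(im,f[0],12,f[1]+2,range(u-6,u+7))
for n,x in(('r48',(590,-256.4,18)),):
    q=proj(im,[x])[0]; print(n,dot(im,q))
cv2.imwrite('pics/w7.png',cv2.resize(im['img'][40:290,200:400],None,fx=2.4,fy=2.4,interpolation=cv2.INTER_CUBIC))
E
```

```text
t 49.23 tcp [ 547.3 -370.9  135.3] yaw 0.0005 F [-0.7 -0.5  0.4] M [-0.01 -0.01 -0.01] w 30.0
[278.22853607 226.42426838] (array([278., 226.]), array([ 562.2, -370.5,   18. ]))
root pred [278.25757781 207.54314867]
272 197 [147, 158, 160, 160, 160, 160, 161, 162, 162, 162, 157, 139, 111, 93, 90, 98, 122, 150, 162, 166, 166, 166, 165, 164]
278 197 [146, 157, 159, 158, 159, 158, 160, 160, 156, 138, 111, 94, 91, 92, 95, 114, 142, 157, 159, 160, 160, 160, 160, 160]
284 197 [195, 196, 196, 199, 209, 215, 219, 224, 224, 213, 192, 159, 125, 110, 106, 106, 133, 180, 199, 185, 164, 157, 157, 156]
notch [ 562.33 -369.87] n 17 rms 0.16
round [ 562.65 -370.47] n 17 rms 0.12
notch [ 562.31 -369.86] n 13 rms 0.17
round [ 562.67 -370.71] n 13 rms 0.1
r48 (array([415.22, 257.24]), array([ 589.8, -256.6,   18. ]))
```

View pics/w7.png

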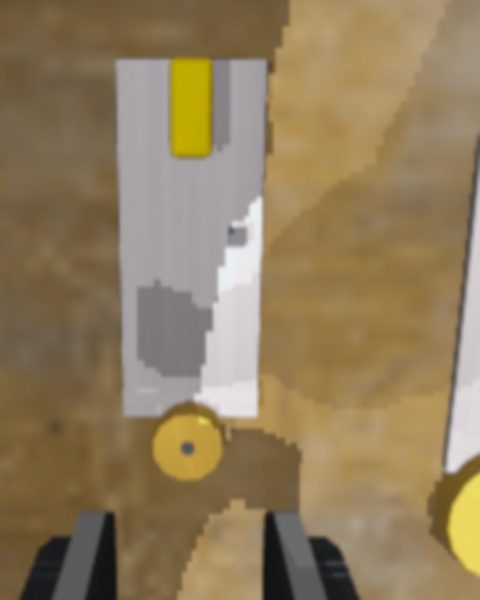

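The picture shows the yellow leaf flat, with round_24 at crop (188,447) in its notch. My arc fit, though, puts the round about 0.7 mm off to -y and riding on the notch's corner with a root gap of about 1 mm. I'll regrasp and mend it.

Emit:
carry_out(
  motion=[
    [3,-2,0,0,0],
    [3,-3,0,0,0],
    [3,-3,0,0,0],
    [3,-1,0,0,0],
    [3,0,0,-3,0],
    [3,0,0,-3,0],
    [3,0,0,-2.5,0],
    [3,0,0,-1.5,0],
    [3,0,0,-0.45,0],
    [3,0,0,0,0],
  ],
)

```text
t: 50.12
ee_pos: [457.5, -370.1, 29.7]
tcp_rot: [[-1.0, -0.001, -0.001], [-0.001, 1.0, 0.001], [0.001, 0.001, -1.0]]
force: [-0.3, -0.4, 0.4]
gripper_width: 0.351
```

Emit:
carry_out(
  motion=[
    [2.2,0,0,0,0],
    [1.6,0,0,0,0],
    [1.4,0,0,0,0],
    [1.2,0,0,0,0],
    [1.0,0,0,0,0],
    [0.8,0,0,0,0],
    [0.8,0,0,0,0],
    [0.8,0,0,0.05,0],
    [0.8,0,0,0.05,0],
    [0.8,0,0,0,0],
  ],
)

```text
t: 50.95
ee_pos: [457.8, -370.6, 31.9]
tcp_rot: [[-1.0, -0.001, 0.0], [-0.001, 1.0, -0.0], [-0.0, -0.0, -1.0]]
force: [-0.5, -0.1, 4.4]
gripper_width: 0.127
```

```bash
python3 - <<'E'
from h import *
s=st(); im=robot.get_image('top'); gap(im,(418,419,420,421,422),203,217)
E
```

```text
t 50.95 tcp [ 457.8 -370.6   31.9] yaw 0.0011 F [-0.5 -0.1  4.4] M [0.04 0.11 0.01] w 10.8
418 [162, 214, 230, 230, 233, 225, 147, 57, 149, 245, 249, 209, 191, 194]
419 [214, 227, 224, 224, 224, 230, 229, 127, 66, 180, 196, 149, 132, 134]
420 [223, 226, 190, 178, 222, 229, 236, 143, 71, 134, 143, 141, 144, 144]
421 [223, 227, 201, 125, 158, 185, 196, 108, 82, 138, 150, 145, 145, 146]
422 [220, 231, 193, 142, 138, 150, 156, 123, 126, 147, 148, 148, 146, 145]
```

Emit:
carry_out(
  motion=[
    [0.8,0,0,0.1,0],
    [0.8,-0.03,-0.03,0.02,0],
    [0.8,0,-0.04,0,0],
    [0.8,0.03,0,0,0],
    [0.8,0.03,0,0,0],
    [0.8,0.03,0,0,0],
    [0.8,0.03,0,0,0],
    [0.8,0.03,0,0,0],
    [0.8,0,0,0,0],
    [0.8,0,0,0,0],
  ],
)

```text
t: 51.83
ee_pos: [459.0, -371.2, 32.9]
tcp_rot: [[-1.0, -0.001, -0.0], [-0.001, 1.0, -0.0], [0.0, -0.0, -1.0]]
force: [-0.1, 0.0, -0.7]
gripper_width: 0.128
```

```bash
python3 - <<'E'
from h import *
s=st(); im=robot.get_image('top'); gap(im,(418,419,420,421,422),203,217)
E
```

```text
t 51.83 tcp [ 459.  -371.2   32.9] yaw 0.0013 F [-0.1  0.  -0.7] M [0.01 0.05 0.06] w 10.9
418 [168, 214, 229, 230, 232, 224, 141, 75, 207, 248, 248, 209, 191, 193]
419 [214, 227, 223, 224, 223, 230, 228, 102, 106, 187, 198, 151, 133, 135]
420 [223, 226, 201, 182, 221, 230, 236, 132, 46, 126, 141, 141, 142, 142]
421 [223, 226, 205, 130, 170, 188, 195, 104, 110, 145, 147, 146, 147, 149]
422 [221, 232, 193, 141, 146, 153, 156, 102, 138, 150, 145, 144, 144, 146]
```

Emit:
carry_out(
  motion=[
    [0.8,0,0,-0.04,0],
    [0.8,0,0,-0.02,0],
    [0.8,0.02,0,0,0],
    [1.4,0,0,0,0],
    [2,0,0,0,0],
    [2.6,0,0,0,0],
    [3,0,0,0,0],
    [3,0,0,0,0],
    [3,0,0,1.5,0],
    [3,0,0,3,0],
  ],
)

```text
t: 52.72
ee_pos: [457.3, -370.1, 74.8]
tcp_rot: [[-1.0, -0.001, -0.005], [-0.001, 1.0, 0.004], [0.005, 0.004, -1.0]]
force: [-0.2, -0.4, -0.4]
gripper_width: 0.351
```

Emit:
carry_out(
  motion=[
    [3,0,0,3,0],
    [3,2,0,3,0],
    [3,3,0,0,0],
    [3,3,0,0,0],
    [3,1,0,0,0],
    [3,0,0,0,0],
    [3,0,0,0,0],
    [3,0,0,0,0],
    [3,0,0,0,0],
    [3,0,0,0,0],
  ],
)

```text
t: 53.55
ee_pos: [548.0, -371.8, 137.2]
tcp_rot: [[-1.0, -0.0, -0.001], [-0.0, 1.0, -0.0], [0.001, -0.0, -1.0]]
force: [-0.2, 0.3, 0.4]
gripper_width: 0.352
```

```bash
python3 - <<'E'
from h import *
s=st(); im=robot.get_image('wrist'); g=cv2.cvtColor(im['img'],cv2.COLOR_BGR2GRAY)
c=proj(im,[[562.9,-370.6,18]])[0]; print(c,dot(im,c))
f=proj(im,[[550.9,-370.3,6]])[0]; print('root pred',f); u=int(round(c[0]))
for k in(u-6,u,u+6): print(k,int(f[1])-10,g[int(f[1])-10:int(f[1])+14,k].tolist())
fit(im,f[0],12,f[1]+2,range(u-8,u+9)); fit(im,f[0],12,f[1]+2,range(u-6,u+7))
E
```

```text
t 53.55 tcp [ 548.  -371.8  137.2] yaw 0.0001 F [-0.2  0.3  0.4] M [-0.02  0.05 -0.  ] w 29.9
[278.99248048 225.23410386] (array([279.02, 225.22]), array([ 562.9, -370.6,   18. ]))
root pred [279.35296588 206.62995668]
273 196 [128, 136, 150, 157, 160, 160, 163, 164, 162, 162, 157, 139, 112, 94, 90, 100, 127, 151, 162, 166, 166, 165, 164, 163]
279 196 [146, 156, 158, 158, 159, 159, 163, 162, 156, 140, 117, 100, 93, 92, 99, 123, 147, 157, 159, 160, 161, 161, 160, 161]
285 196 [212, 214, 217, 218, 222, 226, 226, 223, 224, 225, 218, 189, 145, 115, 106, 108, 145, 190, 210, 214, 209, 187, 164, 157]
notch [ 562.95 -370.46] n 17 rms 0.23
round [ 562.95 -370.65] n 17 rms 0.24
notch [ 562.92 -370.57] n 13 rms 0.26
round [ 562.97 -371.14] n 13 rms 0.21
```

```bash
python3 - <<'E'
from h import *
im=robot.get_image('wrist'); g=cv2.cvtColor(im['img'],cv2.COLOR_BGR2GRAY)
for k in (277,279,281):
    p=g[196:220,k].astype(float); j=p[8:16].argmin()+8; m1=(p[4:7].mean()+p[j])/2; m2=(p[18:20].mean()+p[j])/2
    a=[i+(p[i]-m1)/(p[i]-p[i+1]) for i in range(5,j) if p[i]>m1>=p[i+1]][-1]; b=[i+(m2-p[i])/(p[i+1]-p[i]) for i in range(j,20) if p[i]<=m2<p[i+1]][0]
    print(k,196+a,196+b,w(im,[[k,196+a]],6)[0].round(2),w(im,[[k,196+b]],18)[0].round(2))
tail=proj(im,[[443.2,-371,6]])[0]; r=int(tail[1]); p=g[r-8:r+9,int(tail[0])-18]; print(r,p.tolist())
rows=[]
for x in (460,500,540):
    q=proj(im,[[x,-371,6]])[0]; R=int(round(q[1])); u=int(q[0]); print(R,u-42,g[R,u-42:u-18].tolist(),u+18,g[R,u+18:u+42].tolist())
E
```

```text
277 206.07692307692307 210.9051724137931 [ 550.74 -372.2     6.  ] [ 551.07 -372.14   18.  ]
279 204.91666666666666 210.725 [ 549.73 -370.54    6.  ] [ 550.92 -370.55   18.  ]
281 205.59420289855072 210.77272727272728 [ 550.32 -368.88    6.  ] [ 550.96 -368.96   18.  ]
65 [98, 96, 94, 94, 94, 95, 96, 118, 157, 168, 168, 168, 168, 168, 168, 168, 168]
90 236 [102, 102, 100, 99, 99, 98, 97, 97, 97, 97, 98, 99, 115, 146, 162, 166, 167, 167, 166, 166, 166, 167, 168, 168] 296 [140, 160, 166, 165, 164, 163, 162, 162, 161, 160, 160, 158, 157, 147, 113, 117, 145, 151, 150, 148, 148, 146, 146, 146]
144 236 [101, 102, 103, 104, 105, 107, 108, 109, 111, 111, 111, 110, 110, 109, 123, 155, 164, 164, 165, 165, 164, 164, 164, 164] 296 [237, 237, 237, 236, 235, 235, 235, 235, 235, 235, 234, 230, 213, 162, 130, 127, 123, 122, 121, 121, 122, 122, 123, 123]
194 236 [101, 102, 102, 102, 104, 106, 109, 111, 113, 115, 116, 113, 111, 107, 102, 113, 151, 162, 164, 164, 164, 164, 162, 161] 296 [208, 206, 205, 204, 204, 205, 205, 205, 204, 203, 195, 164, 136, 130, 129, 129, 128, 128, 128, 127, 125, 125, 123, 122]
```

```bash
python3 - <<'E'
from h import *
im=robot.get_image('wrist')
t=w(im,[[261,64.3]],6)[0]; print('tail',t.round(2),'root expected',(t[0]+108.7).round(2), 'round front 550.95, centre',dot(im,(279,225))[1], 'notch centre expected', (t[0]+121.1).round(2))
E
```

```text
tail [ 442.36 -383.79    6.  ] root expected 551.06 round front 550.95, centre [ 562.8 -370.7   18. ] notch centre expected 563.46
```

All three leaves are seated: yellow's expected root is at 551.1 against the round's front at 550.95. Now I'll shut the bar.

Emit:
carry_out(
  motion=[
    [4,0,1.5,0,-0.12],
    [4,0,3,0,-0.12],
    [4,0,3.6,0,-0.12],
    [4,0,3.6,0,-0.12],
    [4,0,3.6,0,-0.12],
    [4,0,3.6,0,-0.12],
    [4,0,3.6,0,-0.12],
    [4,0,3.6,0,-0.12],
    [4,0,3.6,0,-0.12],
    [4,0,3.6,0,-0.12],
  ],
)

```text
t: 54.53
ee_pos: [549.0, -36.7, 137.6]
tcp_rot: [[-0.358, 0.934, 0.001], [0.934, 0.358, 0.0], [-0.0, 0.001, -1.0]]
force: [0.7, 0.5, -0.9]
gripper_width: 0.467
```

Emit:
carry_out(
  motion=[
    [4,0.1,3.4,0,-0.12],
    [4,0.1,3,0,-0.12],
    [4,0,1.5,0,-0.12],
    [4,0,0.7,0,-0.01],
    [4,0,0,-2,0],
    [4,0,0,0,0],
    [4,0,0,0,0],
    [4,0,0,0,0],
    [4,0,0,0,0],
    [4,0,0,0,0],
  ],
)

```text
t: 55.37
ee_pos: [551.6, 46.9, 118.0]
tcp_rot: [[-0.001, 1.0, 0.001], [1.0, 0.001, -0.0], [-0.0, 0.001, -1.0]]
force: [-0.2, 0.8, 0.1]
gripper_width: 0.472
```

```bash
python3 - <<'E'
from h import *
s=st(); im=robot.get_image('wrist'); print(im['T'][:3,3].round(1))
g=cv2.cvtColor(im['img'],cv2.COLOR_BGR2HSV); k=(g[...,2]<60); c=proj(im,[[550,51.5,57]])[0].astype(int); print(c)
k[:c[1]-25]=0;k[c[1]+20:]=0;k[:,:c[0]-17]=0;k[:,c[0]+17:]=0
ys,xs=np.nonzero(k); print(xs.min(),xs.max(),ys.min(),ys.max(),w(im,[[(xs.min()+xs.max())/2,ys.max()+.5]],57).round(1))
E
```

```text
t 55.37 tcp [551.6  46.9 118. ] yaw -1.5696 F [-0.2  0.8  0.1] M [-0.01 -0.02  0.02] w 40.1
[552.2 124.5 241.3]
[274 230]
267 284 208 241 [[550.6  44.5  57. ]]
```

Emit:
carry_out(
  motion=[
    [4,-0.17,0.5,-1,0],
    [4,0,0,-2,0],
    [4,0,0,-2,0],
    [4,0,0,-1.6,0],
    [4,0,0,0,0],
    [4,0,0,0,0],
    [2,0,0,0,0],
    [1.4,0,0,0,0],
    [1,0,0,0,0],
    [0.8,0,0,0,0],
  ],
)

```text
t: 56.25
ee_pos: [550.0, 52.8, 52.6]
tcp_rot: [[-0.002, 1.0, 0.002], [1.0, 0.002, 0.0], [0.0, 0.002, -1.0]]
force: [-1.7, -0.4, 6.1]
gripper_width: 0.129
```

Emit:
carry_out(
  motion=[
    [0.8,0,0,0,0],
    [0.8,0,0,0,0],
    [0.8,0,0,0,0],
    [0.8,0,0,0,0],
    [0.8,0,0.2,0,0],
    [0.8,0,0.3,0,0],
    [0.8,0,0.3,0,0],
    [0.8,0,0.3,0,0],
    [0.8,0,0,0,0],
    [0.8,0,0,0,0],
  ],
)

```text
t: 57.08
ee_pos: [549.9, 64.2, 52.6]
tcp_rot: [[-0.003, 1.0, 0.002], [1.0, 0.003, 0.0], [0.0, 0.002, -1.0]]
force: [-2.3, 1.4, 6.7]
gripper_width: 0.129
```

Emit:
carry_out(
  motion=[
    [0.8,0,0.3,0,0],
    [0.8,0,0.3,0,0],
    [0.8,0,0.1,0,0],
    [0.8,0,0.1,0,0],
    [0.8,0,0.1,0,0],
    [0.8,0,0,0,0],
    [0.8,0,0,0,0],
    [0.8,0,0,0,0],
    [0.8,0,0,0,0],
    [0.8,0,0,0,0],
  ],
)

```text
t: 57.92
ee_pos: [549.9, 70.8, 52.6]
tcp_rot: [[-0.001, 1.0, 0.001], [1.0, 0.001, -0.002], [-0.002, 0.001, -1.0]]
force: [-2.7, -5.9, 6.9]
gripper_width: 0.123
```

Emit:
carry_out(
  motion=[
    [0.8,0,-0.1,0,0],
    [1.6,0,0,0,0],
    [2.5,0,0,0,0],
    [4,0,0,0,0],
    [4,0,0,0,0],
    [4,0,0,0,0],
    [4,0,0,3,0],
    [4,0,0,4,0],
    [4,0,0,4,0],
    [4,0,0,4,0],
  ],
)

```text
t: 58.75
ee_pos: [549.0, 71.8, 202.8]
tcp_rot: [[-0.002, 1.0, -0.001], [1.0, 0.002, -0.0], [-0.0, -0.001, -1.0]]
force: [0.8, 0.9, -0.0]
gripper_width: 0.467
```

Emit:
carry_out(
  motion=[
    [4,-2,3,2,0],
    [4,-3,3,2,0],
    [4,-3,3,0,0],
    [4,-3,3,0,0],
    [4,-3,3,0,0],
    [4,-2,2,0,0],
    [4,0,0,0,0],
    [4,0,0,0,0],
    [4,0,0,0,0],
    [4,0,0,0,0],
  ],
)

```text
t: 59.58
ee_pos: [395.4, 235.8, 239.0]
tcp_rot: [[0.0, 1.0, 0.0], [1.0, -0.0, -0.001], [-0.001, 0.0, -1.0]]
force: [-0.7, 0.7, -0.1]
gripper_width: 0.462
```

```bash
python3 - <<'E'
from h import *
st(); im=robot.get_image('top')
for xy in ((349,196),(380,197),(421,206),(307,191)): print(dot(im,xy))
for c in('blue','red','yel'):
  for ce,q,m in blobs(im,c,20): print(c,ce.round(1),q[2:].tolist(),w(im,[ce],18)[0].round(1))
print([(q,[d['at'] for d in robot.look_for(q,'top')][:1]) for q in('masking_tape','loupe','flux_bottle')])
cv2.imwrite('pics/t9.png',cv2.resize(im['img'][110:330,110:450],None,fx=2.3,fy=2.3,interpolation=cv2.INTER_CUBIC))
E
```

```text
t 59.58 tcp [395.4 235.8 239. ] yaw -1.5709 F [-0.7  0.7 -0.1] M [-0.02  0.01  0.03] w 39.3
(array([349.27, 195.77]), array([ 595.7, -171.1,   18. ]))
(array([379.89, 197.16]), array([ 589.8, -256.6,   18. ]))
(array([420.79, 205.9 ]), array([ 562.6, -370.1,   18. ]))
(array([306.92, 191.05]), array([611.7, -53.4,  18. ]))
blue [430.6 106.8] [25, 24, 246] [ 848.3 -416.3   18. ]
blue [351.  234.3] [5, 10, 44] [ 487.9 -171.3   18. ]
red [331.8  74.2] [5, 13, 38] [ 951.1 -136.3   18. ]
red [130.  212.7] [5, 8, 34] [562.6 439.7  18. ]
red [382.2 237.2] [5, 10, 40] [ 477.9 -257.4   18. ]
yel [306.9 191.4] [12, 12, 107] [610.6 -53.2  18. ]
yel [348.9 195.8] [15, 15, 167] [ 595.6 -170.1   18. ]
yel [379.6 197.3] [18, 18, 236] [ 589.3 -255.9   18. ]
yel [420.8 205.9] [9, 9, 59] [ 562.6 -370.    18. ]
yel [215.7 215.3] [91, 8, 251] [549.7 201.5  18. ]
yel [424.6 243.4] [5, 10, 39] [ 457.9 -374.4   18. ]
yel [361.  284.5] [19, 49, 119] [ 350.2 -193.    18. ]
[('masking_tape', [[734.3, -124.9, 25.2]]), ('loupe', [[714.1, 25.4, 1.6]]), ('flux_bottle', [[741.1, 102.8, 86.6]])]
```

View pics/t9.png

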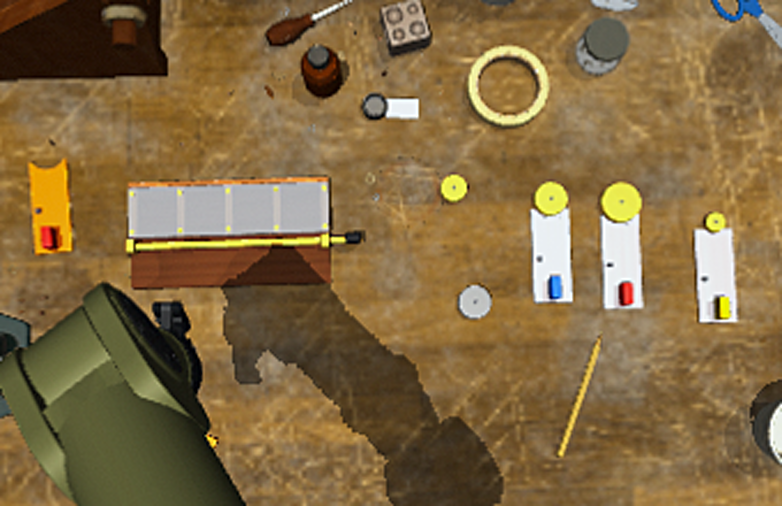

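The final picture shows the case empty, the bar in, all three leaves lying square on their rounds, and the bystanders where they were. One last numeric check of the knob against its starting picture, then I'll hand in.

```bash
python3 - <<'E'
from h import *
im=robot.get_image('top'); a=cv2.imread('pics/top0.png')
for i in(a,im['img']):
    v=i[206:220,250:276].max(2); print((v<60).sum(0).tolist())
if abs((np.nonzero((a[206:220,250:276].max(2)<60).sum(0)>2)[0].max())-(np.nonzero((im['img'][206:220,250:276].max(2)<60).sum(0)>2)[0].max()))<=0: print(robot.hand_in())
E
```

```text
[0, 0, 0, 9, 2, 1, 1, 1, 1, 1, 3, 4, 5, 5, 5, 5, 5, 0, 0, 0, 0, 0, 0, 0, 0, 0]
[0, 0, 0, 8, 2, 1, 1, 1, 0, 0, 4, 5, 5, 4, 4, 5, 4, 0, 0, 0, 0, 0, 0, 0, 0, 0]
the job is handed in; nothing more can be done
None
```

The job is handed in: I opened the bar to its end stop and drew all three leaves in the case (blue 40, red 48, yellow 24). Each now lies flat, its notch on its round. Then I slid the bar back to its shut stop. The green leaf (32) was not in the case.

**What needed mending:**
- **Red leaf:** it had been knocked askew in its channel, so I straightened it before drawing it.
- **Yellow leaf:** after the first placing it touched its round on one corner. I gripped it again and moved it about 1 mm.

**Last checks:**
- **Fit:** the gap between notch and round along the leaf measured 0.2 mm or less for each leaf. I measured each leaf just after placing it; in the final overhead picture the leaves and rounds still looked in place.
- **Sideways:** blue was off by about 0.5 mm, red by 0.6 to 0.9 mm and yellow by about 0.2 mm. A direct arc fit on yellow put its gap nearer 0.4 mm, and 0.6 mm sideways on the narrower fit, which disagrees with the figures above. I read that as shadow at the notch edge and left it.
- **Rounds:** all were standing; the three used moved by about 1 mm at most.
- **Bar and bystanders:** the knob is at its starting pixels. The tape, loupe and bottle read within 2 mm of where they started.

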